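# Fit the hand vacuum's nozzles

## Task

Press the two nozzles home on the hand vacuum's charging stand: the long flat crevice nozzle on the vacuum's own slanting inlet and the wide T-shaped sofa nozzle on the stand's upright storage spigot. Each must go on straight and firmly, its rim right down against the collar, so that it stays there by its own tight fit when let go. The stand is not fixed: press along the spigot so that it is not shoved across the shelf or tipped, and leave the tape, stapler and glue stick where they are.

Things in the scene. Friction and masses are not known exactly. Their poses are not given: they have to be found in the camera images.
- inlet_seat (a point): Centre of the 45 mm collar at the foot of the vacuum's inlet spigot; the crevice nozzle's rim must come down here. z points out along the spigot, 30 degrees from vertical, leaning to the stand's -x side (roughly towards the robot); y is level. Tapered spigot with six springy rubber ribs: 33 mm across at the collar, 29 mm at 22 mm above it, then a rounded nose ending 35 mm above it. Collar about 223 mm above the shelf.
- stow_seat (a point): Centre of the 45 mm collar at the foot of the upright storage spigot on the base plate, 34 mm above the shelf; the sofa nozzle's rim must come down here. z up, axes as the stand's. The spigot is the same as the vacuum's inlet. It stands 145 mm (along the stand's y) from the vacuum, which is up to 66 mm thick.
- stand: Charging stand with the hand vacuum locked in its cradle: white base plate 190 x 250 x 24 mm (x, y, z), origin at the centre of its underside, z up. Loose on the shelf, about 1.9 kg in all. The vacuum's tail stands at x +50, y +60 mm and its axis leans to -x; the storage spigot is at x -20, y -85 mm.
- crevice_grip (a point): Where to hold the crevice nozzle: on its axis, 82 mm above its rim, in the middle of the flat blade. Grey, about 50 g, 110 mm tall, starts upright on its socket; z points from socket to tip. The blade (62 to 100 mm above the rim, tip cut aslant from 96 to 110 mm) is 30 mm wide along x and 14 mm thick along y; below it widens to the socket.
- crevice_mouth (a point): Centre of the crevice nozzle's socket rim (its underside at the start); axes as its grip point. Set loosely on a spigot, the rim stays about 9 mm short of the collar; from there it takes a firm push along the spigot, rising to some 10 to 16 N just before the collar, where it stops hard. The taper then grips and holds it.
- crevice_nozzle: The crevice nozzle; origin and axes as its rim point. The socket (same on both nozzles) is a round tube 39 mm across outside (41 over two ribs), 38 mm deep, tapering inside from 31 mm at the rim to 25 mm (5 degrees a side), so any turn about the axis will do.
- sofa_grip (a point): Where to hold the sofa nozzle: on its axis, 68 mm above its rim, in the wide head. Grey, T-shaped, about 50 g, 84 mm tall, starts upright on its socket; z points from socket to head. The head is 90 mm wide along x (narrowing to 40 mm at its lower edge, 51 mm above the rim) and 28 mm thick along y.
- sofa_mouth (a point): Centre of the sofa nozzle's socket rim (its underside at the start); axes as its grip point. It fits and grips like the crevice nozzle.
- sofa_nozzle: The sofa nozzle; origin and axes as its rim point.
- tape_roll: Bystander: roll of clear tape lying flat, 60 mm across, 18 mm high; origin at the centre of its underside.
- stapler: Bystander: stapler 112 x 30 x 42 mm, length along x; origin at the centre of its underside.
- glue_stick: Bystander: upright glue stick, 30 mm across, 96 mm tall; origin at the centre of its underside.
Mind the look-alikes: they are no part of the job. What is shaped like the crevice_nozzle but orange is not meant. What is shaped like the sofa_nozzle but purple is not meant.

How it is judged:
By the outcome, as a careful person would: the job done as asked, in the order asked, and still so for the second after the job is handed in, with the robot touching nothing.
It also fails if it takes over 61 s, if anything falls off the work surface, if the arm or the gripper's body presses on something with over 40 N, if the wrist force passes 120 N, or if a joint passes its speed limit or range.

## Robot

A 6-joint arm with a two-finger parallel gripper is mounted at the origin on the work surface. World frame = base frame: x ahead of the robot, y to its left, z up, the work surface at z = 0. Lengths are in mm, angles in degrees, forces in N, time in s.
With the tool pointing down it reaches from about 225 to 875 mm from the base axis. Payload 3.4 kg.
Tool frame: the origin (TCP) lies at the very end of the fingers, on their centre line; the grasp point (between the pads) lies 19 mm behind it; z points along the fingers, x is the direction in which the jaws open and shut, and the axes are right-handed (so a half turn about z gives the same grasp; the last joint's range is limited). The gripper opens to 85 mm and grips with 20 to 120 N. Pads are 22 mm wide; open, the fingers measure 114 mm over their backs; the gripper's body (76 mm by 85 mm) begins 54 mm behind the grasp point. The pads swing forward as they close: fully open they stand 13 mm farther back than shut.
Start: joints at [-73.281, 15.808, 86.224, -0, 77.962, -6.933], TCP at [230.679, -526.735, 231.328] pointing down, gripper open.
Joint ranges: [-165.64, 165.64], [-43.16, 119.46], [12.63, 154.43], [-67.54, 247.53], [6.08, 155.33], [-154.97, 154.97]. Speed limits (degrees/s): [147.25, 147.25, 180, 180, 180, 180].

## Interface

Orientations are given as a 3x3 rotation matrix whose columns are the frame's x, y, z axes.
In Python, from cell import status, optics, job_done gives the robot as it stands.
- The arm moves only by the shell command python3 -m inch 'ROWS' [FORCE]. ROWS is a JSON object of lists of equal length, an entry for each row: "turn": the turn, a rotation vector about the tool's x, y, z in units of 6 degrees (1.0 is 6 degrees), a list of three; "dp": the shift along the tool's x, y, z in mm, a list of three; "jaw": the closure, from -1 (fully open) to 1 (shut), so that 0 is half open. In form: {"turn": [[rx, ry, rz], ...], "dp": [[dx, dy, dz], ...], "jaw": [jaw, ...]}. A call has 1 to 5 rows; each row is the pose to reach, as a shift and turn from the pose commanded when the call began, along the tool's axes at that moment; what a row does not reach only later rows make up. A row lasts 1/12 s, in which the tool goes at most 41.7 mm and 7.16 degrees, less where a joint would pass 70% of its speed; a pose out of reach is approached as far as the arm can. A call with a gripper value outside its range is refused whole. The fingers move at their own pace and stop on an object; FORCE is the grip in N (left out, the last holds). Time passes only in rows, so rows that repeat a pose let the fingers close. It gives the time, the measured TCP pose, the force and the opening at its end, in the units of the state.
- status.sense(): the state, without advancing time (a new reading comes with each control period).
- optics.grab_frame(name): name is "scene" or "side" or "wrist"; returns (picture, depth): 400x640x3 uint8, red, green, blue; 400x640 float32, mm along the optical axis (not along the pixel's ray), 0 where there is no reading.
- optics.camera_info(name): a dict with "intrinsics" (3x3 intrinsics, pixels), "k1" (the pictures are not rectified: a ray, as slopes to the right and down, at radius r is drawn at 1 + k1 r^2 times it, then the intrinsics apply), "R" (3x3) and "t" (3): a world point X has camera coordinates R X + t. Camera axes: x right, y down, z forward; pixel columns grow to the right and rows downward; lengths in mm; the calibration is good to about 2 mm. A picture is of the moment at which its call begins: read the wrist's pose just before it. camera_info takes no time and is no camera call; for the wrist camera it gives the pose at the moment of the call.
- job_done(): hands the job in, once; it reports no verdict.
The state is a dict: "clock": time; "joint_positions": joint angles; "qvel": joint speeds; "effort": joint torques, N m; "tool_pos": TCP position; "orientation": TCP orientation; "ft_force": force on the tool from outside, world axes, zero at the start; "moment": the same for the moment, N m; "finger_gap": finger opening in mm.
Only numpy, scipy, OpenCV 4.12 (cv2) and the standard library are available. Lean on these libraries where they do the work, as an engineer would, in place of code of your own. Each camera call takes 0.05 s, during which the arm holds its last target.

## Working session

There is one attempt and no reset: what is moved stays moved. The work goes in short steps, Python scripts to look and compute and a shell command to move; the robot and the scene stay as the last step left them, time stands still between calls to the robot, and variables do not carry over. Pictures are saved under pics/ and viewed, and the job is handed in when it is done.

```bash
ls; mkdir -p pics
python3 - <<'E'
from cell import status, optics
import cv2
print(status.sense())
for n in ["scene","side","wrist"]:
    p,d=optics.grab_frame(n); cv2.imwrite(f"pics/a_{n}.png",p[:,:,::-1])
    import numpy as np
    np.savez(f"pics/a_{n}.npz",p=p,d=d,**{k:np.array(v) for k,v in optics.camera_info(n).items()})
    print(n,optics.camera_info(n))
E
```

```text
pics
{'clock': 0.0, 'joint_positions': array([-7.32805467e+01,  1.58479258e+01,  8.62959467e+01, -2.00152184e-03,
        7.79641107e+01, -6.93225667e+00]), 'qvel': array([-0.04307888,  0.06591617,  0.01120072, -0.08951326, -0.01784648,
        0.049029  ]), 'effort': array([-1.10919515e-03, -4.16772544e+01, -2.45803177e+01,  4.93523908e-05,
        1.11548707e-02, -2.19920884e-05]), 'tool_pos': array([ 230.50560294, -526.17630533,  230.43166373]), 'orientation': array([[ 4.01182059e-01, -9.15998158e-01, -5.74910861e-04],
       [-9.15996419e-01, -4.01182424e-01,  1.79515771e-03],
       [-1.87500528e-03, -1.93568774e-04, -9.99998223e-01]]), 'ft_force': array([ 0.6018998 , -0.48531651,  0.42838318]), 'moment': array([ 0.04447353,  0.00379374, -0.03106501]), 'finger_gap': 85.50996991212955}
scene {'intrinsics': array([[432.90388322,   0.        , 322.30830961],
       [  0.        , 432.90388322, 208.23610852],
       [  0.        ,   0.        ,   1.        ]]), 'k1': -0.05436205868188682, 'R': array([[-2.50584005e-01,  9.68094809e-01, -3.12806308e-04],
       [ 6.18975430e-01,  1.59
[... 310 characters left out ...]
 1.        ]]), 'k1': 0.02861707979846481, 'R': array([[-0.8552704 , -0.51814944,  0.00580486],
       [-0.27955157,  0.45194456, -0.84711099],
       [ 0.43630661, -0.72613171, -0.5313843 ]]), 't': array([492.26559749, 315.32698228, 833.84690027])}
wrist {'intrinsics': array([[285.16839389,   0.        , 319.9444681 ],
       [  0.        , 285.16839389, 197.35076465],
       [  0.        ,   0.        ,   1.        ]]), 'k1': -0.021483401213016257, 'R': array([[ 4.01096746e-01, -9.16035568e-01, -4.88614515e-04],
       [-8.75814706e-01, -3.83641789e-01,  2.92861023e-01],
       [-2.68458566e-01, -1.17037667e-01, -9.56154895e-01]]), 't': array([-573.7932302 ,  -37.2572322 ,  377.70392842])}
```

View pics/a_scene.png

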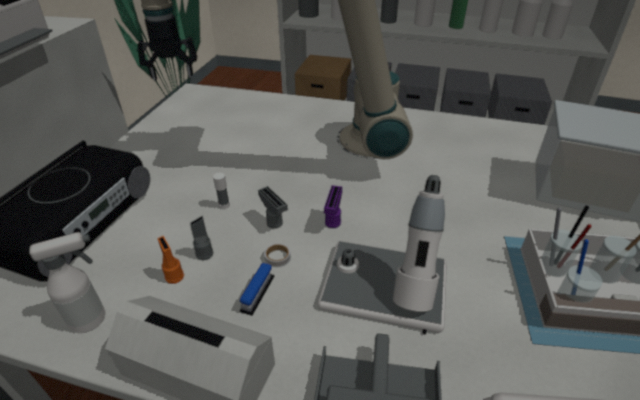

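View pics/a_side.png

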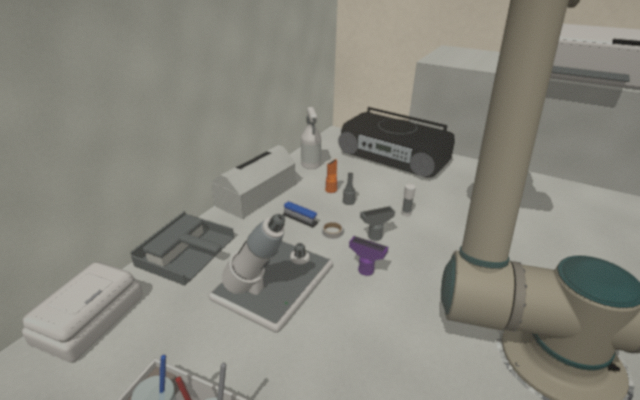

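View pics/a_wrist.png

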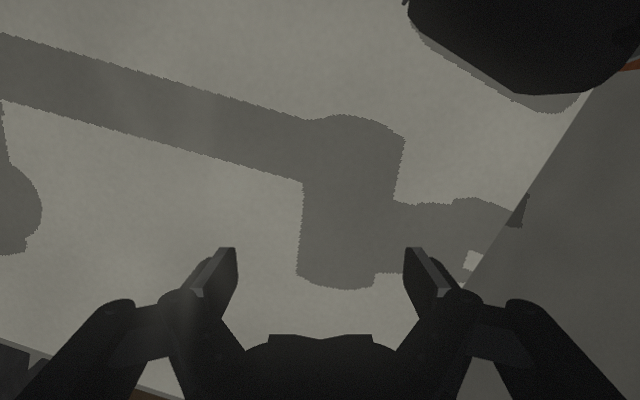

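Candidates in the scene picture: crevice shapes are grey at (203,240) and orange at (172,262). Sofa shapes are grey at (272,208) and purple at (333,208). I choose the grey ones and will check them in close crops.

```bash
cat > h.py <<'E'
import numpy as np, cv2
from cell import status, optics
def load(f):
    z=np.load(f); return {k:z[k] for k in z.files}
def save(n,tag):
    info=optics.camera_info(n); p,d=optics.grab_frame(n)
    f=f"pics/{tag}_{n}"; cv2.imwrite(f+".png",p[:,:,::-1])
    np.savez(f+".npz",p=p,d=d,**{k:np.array(v) for k,v in info.items()}); return load(f+".npz")
def rays(z,u,v):
    K=z['intrinsics'];k1=float(z['k1'])
    pts=np.stack([np.ravel(u),np.ravel(v)],1).astype(float)[:,None]
    return cv2.undistortPoints(pts,K,np.array([k1,0,0,0,0.]))[:,0]
def cloud(z,u,v):
    r=rays(z,u,v); d=z['d'][np.ravel(v).astype(int),np.ravel(u).astype(int)]
    c=np.c_[r*d[:,None],d]; return (c-z['t'])@z['R'], d>0
def full(z):
    v,u=np.mgrid[0:400,0:640]; w,ok=cloud(z,u,v); return w.reshape(400,640,3)
def proj(z,X):
    X=np.atleast_2d(X)@z['R'].T+z['t']; s=X[:,:2]/X[:,2:]; r2=(s**2).sum(1,keepdims=True)
    s=s*(1+float(z['k1'])*r2); K=z['intrinsics']; return np.c_[K[0,0]*s[:,0]+K[0,2],K[1,1]*s[:,1]+K[1,2]]
def crop(z,u0,v0,u1,v1,s,name):
    c=z['p'][v0:v1,u0:u1,::-1]; cv2.imwrite(f"pics/{name}.png",cv2.resize(c,None,fx=s,fy=s,interpolation=cv2.INTER_CUBIC))
E
python3 - <<'E'
from h import *
s=load('pics/a_scene.npz'); w=full(s)
crop(s,150,170,350,320,4,'c1'); crop(s,310,165,460,335,3.5,'c2')
d=load('pics/a_side.npz'); crop(d,280,150,420,290,4.2,'c3'); crop(d,200,200,340,330,4.2,'c4')
for n,(u0,v0,u1,v1) in dict(crev=(188,210,218,264),sofa=(255,180,292,232),vac=(390,170,446,320),spig=(330,240,362,278),glue=(212,170,232,210),tape=(262,242,294,268),stap=(238,260,275,315)).items():
    q=w[v0:v1,u0:u1].reshape(-1,3); m=(q[:,2]>6)&(q[:,2]<400)&(q[:,0]>100)
    a=q[m]; print(n,len(a),a.min(0).round(),a.max(0).round(),np.median(a,0).round())
E
```

```text
crev 616 [ 597. -303.    6.] [ 631. -269.  109.] [ 618. -283.   53.]
sofa 707 [ 432. -213.    6.] [ 507. -125.   84.] [ 481. -165.   73.]
vac 5862 [506. 122.  11.] [694. 249. 253.] [623. 184. 101.]
spig 1043 [508.  -1.  12.] [625.  74.  65.] [588.  36.  23.]
glue 384 [ 422. -335.    6.] [ 452. -304.   95.] [ 444. -314.   61.]
tape 328 [ 546. -153.    6.] [648. -93.  41.] [ 586. -123.   14.]
stap 830 [ 600. -146.    6.] [ 743. -113.   43.] [ 698. -125.   37.]
```

View pics/c1.png

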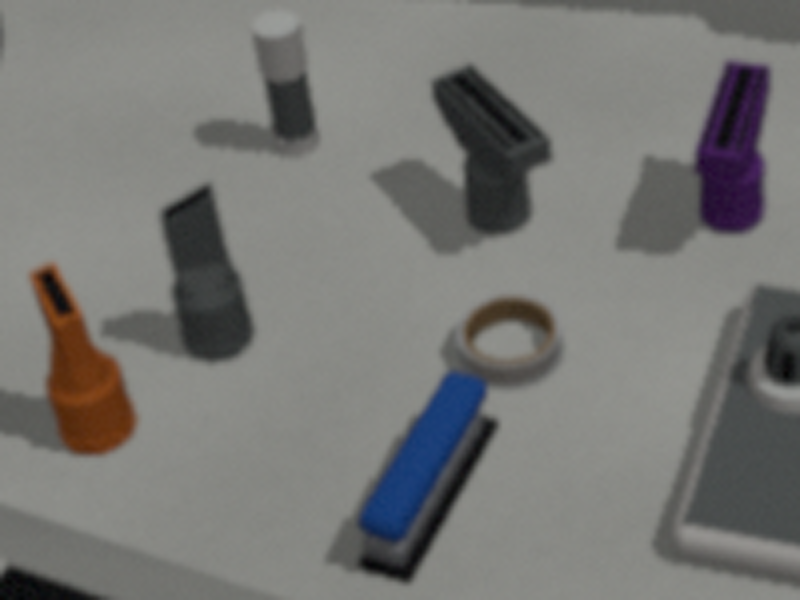

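View pics/c2.png

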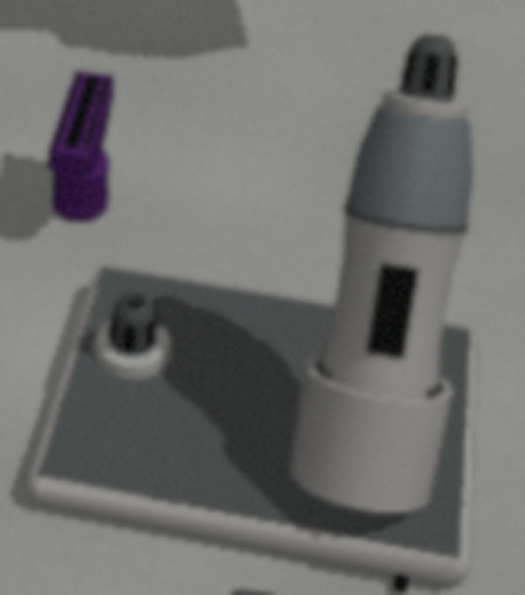

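View pics/c3.png

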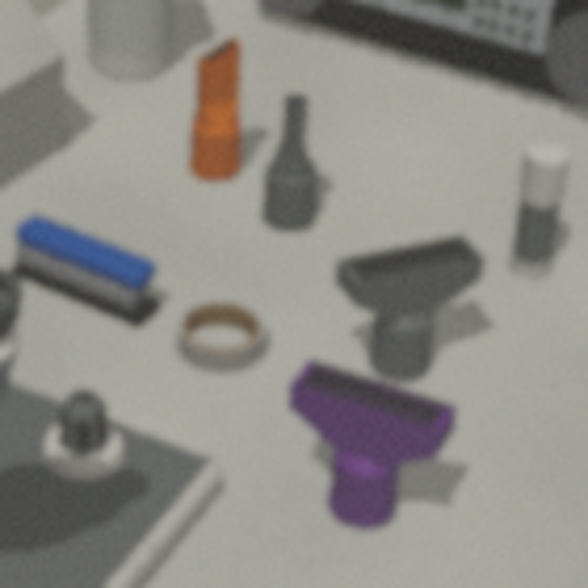

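View pics/c4.png

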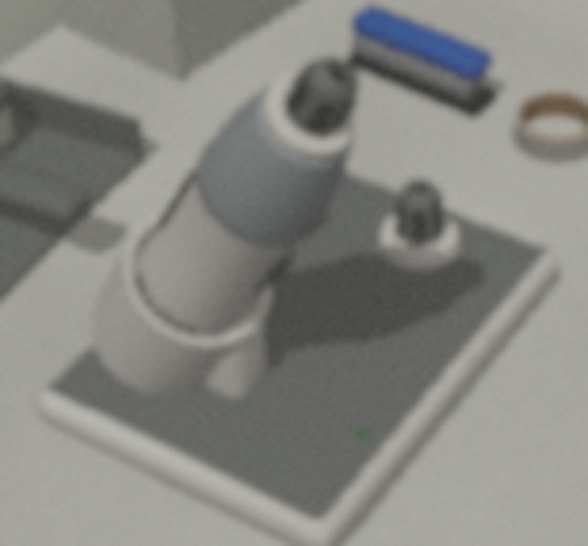

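Run:
```python
from h import *
P=[]
for n in ['scene','side']:
    s=load(f'pics/a_{n}.npz'); w=full(s)
    q=w.reshape(-1,3)
    def sel(lo,hi): 
        m=np.all((q>lo)&(q<hi),1); return q[m]
    print(n,'table z',np.median(sel([400,-120,-20],[460,-60,20])[:,2]))
    pl=sel([450,-60,21],[760,300,27]); print(' plate z',np.median(pl[:,2]),len(pl))
    # trim isolated via histogram
    r=cv2.minAreaRect(pl[:,:2].astype(np.float32)); print(' rect',r)
    lo=np.percentile(pl,[0.5,99.5],axis=0).round(1); print(lo)
    for nm,(a,b) in dict(crevL=([560,-340,8],[660,-240,40]),crevB=([560,-340,66],[660,-240,100]),sofaS=([420,-220,8],[560,-100,45]),sofaH=([420,-220,62],[560,-100,90]),spigT=([520,-20,45],[620,70,80]),inlet=([460,100,235],[620,260,300]),collar=([460,100,210],[620,260,232])).items():
        c=sel(a,b)
        if len(c)<8: print(nm,len(c)); continue
        print(' ',nm,len(c),c.mean(0).round(1),c.min(0).round(),c.max(0).round(), 'rect',[np.round(x,1) for x in cv2.minAreaRect(c[:,:2].astype(np.float32))])
```

```text
scene table z -3.518165271690049
 plate z 22.788050669189463 4411
 rect ((572.0061645507812, 104.47802734375), (244.25083923339844, 281.88702392578125), 0.09924569725990295)
[[513.8   7.   21. ]
 [691.5 242.3  26.2]]
  crevL 190 [ 622.4 -281.2   24.8] [ 599. -303.    8.] [ 631. -269.   40.] rect [array([ 619.1, -282. ]), array([19.8, 39.2]), np.float64(40.0)]
  crevB 188 [ 614.7 -287.    84. ] [ 598. -303.   66.] [ 623. -273.  100.] rect [array([ 610.9, -289.4]), array([17.4, 30.2]), np.float64(29.6)]
  sofaS 259 [ 502.7 -153.1   22.4] [ 463. -188.    8.] [ 559. -101.   44.] rect [array([ 515.6, -144.5]), array([118. ,  38.8]), np.float64(27.2)]
  sofaH 454 [ 475.  -165.4   77.5] [ 432. -213.   62.] [ 507. -125.   84.] rect [array([ 468.5, -168.4]), array([93.6, 29.8]), np.float64(50.1)]
  spigT 142 [586.9  40.3  56.6] [572.  28.  45.] [596.  53.  65.] rect [array([584.7,  39.9]), array([22. , 25.5]), np.float64(13.4)]
  inlet 182 [544.5 182.6 243.7] [523. 169. 235.] [559. 196. 253.] rect [array([541.8, 183. ]), array([27.3, 28.5]), np.float64(37.1)]
  collar 453 [568.1 183.2 220.5] 
[... 599 characters left out ...]
1.4)]
  sofaS 231 [ 483.3 -146.9   24.5] [ 445. -182.    8.] [ 559. -100.   45.] rect [array([ 508.3, -149.3]), array([131.5,  45.9]), np.float64(26.4)]
  sofaH 435 [ 463.1 -162.7   79.2] [ 426. -212.   62.] [ 506. -124.   89.] rect [array([ 465.9, -169.4]), array([92.1, 33.2]), np.float64(51.4)]
  spigT 119 [575.4  43.5  58.4] [564.  24.  46.] [593.  53.  69.] rect [array([577.2,  40.6]), array([24.6, 25.8]), np.float64(31.7)]
  inlet 179 [533.5 188.6 245.3] [522. 175. 235.] [554. 197. 255.] rect [array([536.1, 188. ]), array([31.9, 20. ]), np.float64(17.5)]
  collar 341 [549.5 196.9 220.3] [524. 166. 210.] [587. 211. 232.] rect [array([554.4, 192.1]), array([62.6, 37. ]), np.float64(18.4)]
```

```bash
cat >> h.py <<'E'
from scipy.spatial.transform import Rotation as Ro
def Rdown(psi,axis=(0,0,1)):
    # tool z = -axis ; jaw x = direction psi projected perpendicular to axis
    z=-np.array(axis,float)/np.linalg.norm(axis); a=np.radians(psi); x=np.array([np.cos(a),np.sin(a),0]); x-=z*(x@z); x/=np.linalg.norm(x)
    return np.c_[x,np.cross(z,x),z]
def go(p,R,base=None):
    s=status.sense(); p0,R0=(s['tool_pos'],s['orientation']) if base is None else base
    rv=Ro.from_matrix(R0.T@R).as_rotvec(degrees=True)
    print('dp',(R0.T@(np.array(p)-p0)).round(1),'turn',(rv/6).round(2),'ang',np.linalg.norm(rv).round(1),'rows',max(np.linalg.norm(rv)/7.16,np.linalg.norm(np.array(p)-p0)/41.7).round(1))
def st():
    s=status.sense(); print('t',s['clock'],'p',s['tool_pos'].round(1),'x',s['orientation'][:,0].round(3),'z',s['orientation'][:,2].round(3),'F',s['ft_force'].round(1),'M',s['moment'].round(2),'gap',round(s['finger_gap'],1),'q',s['joint_positions'].round(0))
E
python3 - <<'E'
from h import *
z=load('pics/a_wrist.npz'); c=-z['R'].T@z['t']; s=status.sense()
print('cam in tool',s['orientation'].T@(c-s['tool_pos']), 'axes',(s['orientation'].T@z['R'].T).round(3))
go([608,-284,260],Rdown(30))
E
```

```text
cam in tool [  -0.8324465   -74.91641202 -141.11909299] axes [[ 1.    -0.     0.001]
 [ 0.     0.956  0.293]
 [-0.001 -0.293  0.956]]
dp [ -70.6 -443.   -29.2] turn [-1.000e-02  1.000e-02 -1.606e+01] ang 96.3 rows 13.5
```

```bash
python3 -m inch '{"turn":[[0,0,-16],[0,0,-16],[0,0,-16],[0,0,-16],[0,0,-16]],"dp":[[-70,-443,-29],[-70,-443,-29],[-70,-443,-29],[-70,-443,-29],[-70,-443,-29]],"jaw":[-1,-1,-1,-0.5,-0.3]}' 60; python3 -c "
from h import *
st();go([608,-284,260],Rdown(30))"
```

```text
clock: 0.57
tool_pos: [406.9, -413.3, 244.7]
orientation: [[0.864, -0.503, -0.0], [-0.503, -0.864, 0.0], [-0.0, -0.0, -1.0]]
ft_force: [0.6, -0.1, 0.2]
finger_gap: 63.7
t 0.5667 p [ 406.9 -413.3  244.7] x [ 0.864 -0.503 -0.   ] z [-0.  0. -1.] F [ 0.6 -0.1  0.2] M [-0.05 -0.04  0.05] gap 63.7 q [-52.  16.  84.  -0.  80. -22.]
dp [ 108.6 -213.   -15.4] turn [ -0.     0.   -10.04] ang 60.2 rows 8.4
```

```bash
python3 -m inch '{"turn":[[0,0,-10],[0,0,-10],[0,0,-10],[0,0,-10],[0,0,-10]],"dp":[[108,-213,-15],[108,-213,-15],[108,-213,-15],[108,-213,-15],[108,-213,-15]],"jaw":[0,0,0,0,0]}' 60; python3 -c "
from h import *
st();go([608,-284,260],Rdown(30))"
```

```text
clock: 0.98
tool_pos: [582.4, -301.1, 257.7]
orientation: [[0.995, 0.098, -0.001], [0.098, -0.995, 0.0], [-0.0, -0.0, -1.0]]
ft_force: [0.5, -0.1, 0.5]
finger_gap: 42.5
t 0.9833 p [ 582.4 -301.1  257.7] x [ 0.995  0.098 -0.   ] z [-0.001  0.    -1.   ] F [ 0.5 -0.1  0.5] M [-0.06  0.02  0.1 ] gap 42.5 q [-33.  22.  73.  -0.  85. -39.]
dp [ 27.2 -14.5  -2.4] turn [-0.    0.   -4.06] ang 24.4 rows 3.4
```

```bash
python3 -m inch '{"turn":[[0,0,-4],[0,0,-4],[0,0,-4],[0,0,-4],[0,0,-4]],"dp":[[27,-14,-2],[27,-14,-2],[27,-14,-2],[27,-14,-2],[27,-14,-2]],"jaw":[0,0,0,0,0]}' 60; python3 -c "
from h import *
st(); z=save('wrist','b'); crop(z,200,80,440,300,3,'b1')"
```

```text
clock: 1.4
tool_pos: [606.7, -285.8, 259.1]
orientation: [[0.872, 0.49, -0.001], [0.49, -0.872, 0.0], [-0.001, -0.001, -1.0]]
ft_force: [-0.6, -0.4, -0.2]
finger_gap: 42.8
t 1.4 p [ 606.7 -285.8  259.1] x [ 0.872  0.49  -0.001] z [-0.001  0.    -1.   ] F [-0.6 -0.4 -0.2] M [ 0.01  0.02 -0.01] gap 42.8 q [-31.  24.  71.  -0.  86. -61.]
```

View pics/b_wrist.png

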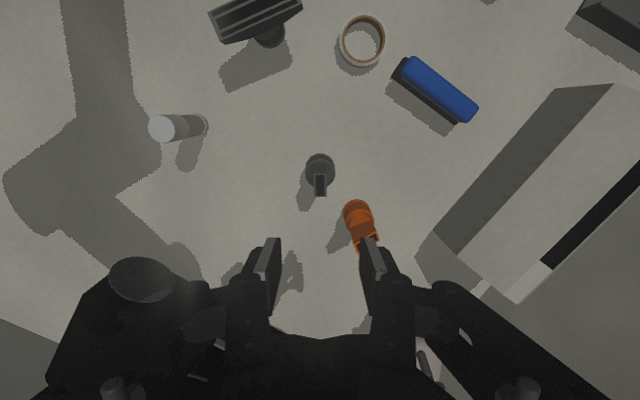

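View pics/b1.png

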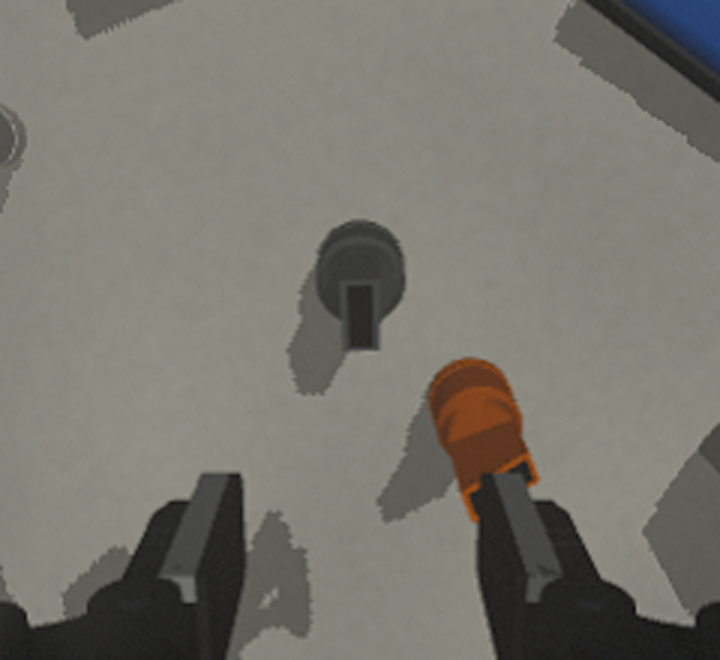

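The close crop shows the grey crevice nozzle at about (320,185). Its blade edges run vertical in the picture, so yaw 30° matches. The orange one is at (358,225).

Run:
```python
from h import *
z=load('pics/b_wrist.npz'); w=full(z)
q=w[150:200,300:342].reshape(-1,3)
R=Rdown(30)
for lo,hi in [(3,20),(20,55),(90,112)]:
    m=(q[:,2]>lo)&(q[:,2]<hi); a=q[m]
    l=a@R[:,:2]
    print(lo,hi,len(a),a.mean(0).round(1),'range jaw',l[:,0].min().round(1),l[:,0].max().round(1),'y',l[:,1].min().round(1),l[:,1].max().round(1))
print('tip z row',[w[v,320,2].round(0) for v in range(150,202,3)])
for j,y in [(0,0)]: pass
o=w[195:255,340:375].reshape(-1,3); o=o[(o[:,2]>15)&(o[:,2]<115)]; print('orange',o.mean(0).round(),o.min(0).round(),o.max(0).round())
# candidates: project circles
for c in [(608,-284),(606,-284),(610,-284),(608,-282),(608,-286)]:
    pts=[[c[0]+r*np.cos(t),c[1]+r*np.sin(t),h] for r,h,t in []]
    uv=proj(z,[[*c,0],[*c,100]]); print(c,uv.round(1).tolist())
print(status.sense()['tool_pos'], R[:,:2].T@np.array([608,-284,0]))
```

```text
3 20 70 [ 600.4 -275.2   10.9] range jaw 361.7 402.1 y 532.8 554.0
20 55 393 [ 603.9 -282.2   43.7] range jaw 363.1 400.7 y 533.6 568.9
90 112 343 [ 605.9 -285.9  102.1] range jaw 375.0 388.3 y 537.9 567.9
tip z row [np.float64(-1.0), np.float64(1.0), np.float64(21.0), np.float64(40.0), np.float64(48.0), np.float64(63.0), np.float64(82.0), np.float64(98.0), np.float64(107.0), np.float64(107.0), np.float64(105.0), np.float64(103.0), np.float64(104.0), np.float64(99.0), np.float64(97.0), np.float64(96.0), np.float64(-3.0), np.float64(-1.0)]
orange [ 680. -315.   63.] [ 667. -338.   15.] [ 705. -301.  109.]
(608, -284) [[321.4, 165.0], [321.7, 181.9]]
(606, -284) [[320.1, 164.3], [320.1, 181.0]]
(610, -284) [[322.6, 165.7], [323.3, 182.8]]
(608, -282) [[322.1, 163.8], [322.6, 180.4]]
(608, -286) [[320.7, 166.2], [320.8, 183.5]]
[ 606.56404229 -285.9754453   259.27385209] [384.5434455  549.95121467]
```

```bash
python3 -m inch '{"turn":[[0,0,0],[0,0,0],[0,0,0],[0,0,0],[0,0,0]],"dp":[[-0.5,2,40],[-0.5,2,80],[-0.5,2,120],[-0.5,2,150],[-0.5,2,170]],"jaw":[0,0,0,0,0]}' 80;python3 -m inch '{"turn":[[0,0,0],[0,0,0],[0,0,0],[0,0,0]],"dp":[[0,0,13],[0,0,26],[0,0,26],[0,0,26]],"jaw":[0,0,0,0]}' 80; python3 -c "
from h import *
st(); z=save('scene','c'); crop(z,150,150,300,280,4,'c5');z=save('wrist','c')"
```

```text
clock: 1.87
tool_pos: [604.7, -287.3, 85.7]
orientation: [[0.873, 0.487, -0.005], [0.487, -0.873, 0.003], [-0.003, -0.005, -1.0]]
ft_force: [0.0, 1.0, -0.8]
finger_gap: 42.7
clock: 2.2
tool_pos: [606.5, -288.2, 63.1]
orientation: [[0.873, 0.488, -0.002], [0.488, -0.873, 0.001], [-0.001, -0.002, -1.0]]
ft_force: [0.5, 0.6, -0.4]
finger_gap: 42.4
t 2.2 p [ 606.5 -288.2   63.1] x [ 0.873  0.488 -0.001] z [-0.002  0.001 -1.   ] F [ 0.5  0.6 -0.4] M [-0.01 -0.01  0.02] gap 42.4 q [-31.  31.  87.  -0.  62. -61.]
```

View pics/c5.png

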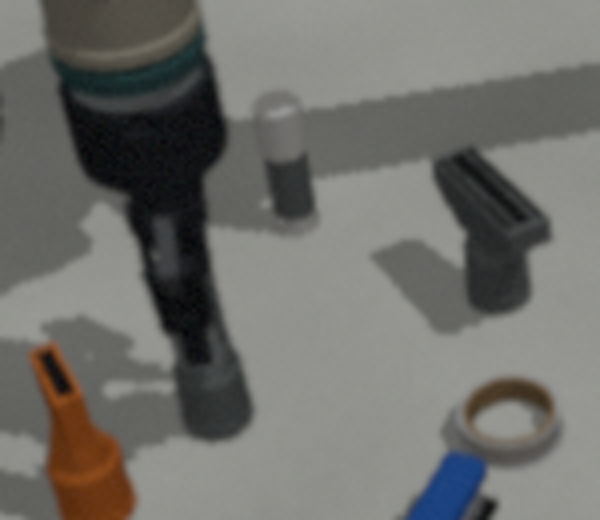

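View pics/c_wrist.png

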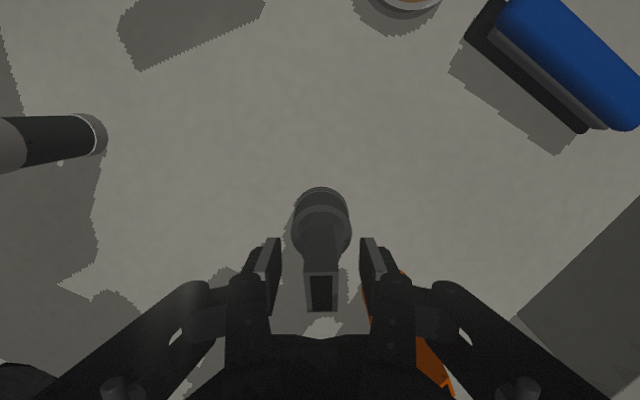

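The blade is centred between the pads, with its tip at (320,290). I close now.

```bash
python3 -m inch '{"turn":[[0,0,0],[0,0,0],[0,0,0],[0,0,0],[0,0,0]],"dp":[[0,0,0],[0,0,0],[0,0,0],[0,0,0],[0,0,0]],"jaw":[1,1,1,1,1]}' 80;python3 -m inch '{"turn":[[0,0,0],[0,0,0],[0,0,0]],"dp":[[0,0,0],[0,0,-20],[0,0,-40]],"jaw":[1,1,1]}' 80; python3 -c "
from h import *
st(); z=save('scene','d'); crop(z,150,130,300,280,4,'d5');z=save('side','d');crop(z,290,120,420,240,4.5,'d6')"
```

```text
clock: 2.72
tool_pos: [607.7, -288.6, 65.1]
orientation: [[0.872, 0.489, 0.002], [0.489, -0.872, -0.001], [0.001, 0.002, -1.0]]
ft_force: [-0.1, 0.0, 5.3]
finger_gap: 12.8
clock: 2.97
tool_pos: [605.8, -287.4, 102.5]
orientation: [[0.872, 0.489, -0.004], [0.489, -0.872, 0.002], [-0.002, -0.004, -1.0]]
ft_force: [0.8, -0.2, 0.3]
finger_gap: 13.2
t 2.9667 p [ 605.8 -287.4  102.5] x [ 0.872  0.489 -0.002] z [-0.004  0.002 -1.   ] F [ 0.8 -0.2  0.3] M [-0.01 -0.03  0.02] gap 13.2 q [-31.  29.  84.   0.  67. -61.]
```

View pics/d5.png

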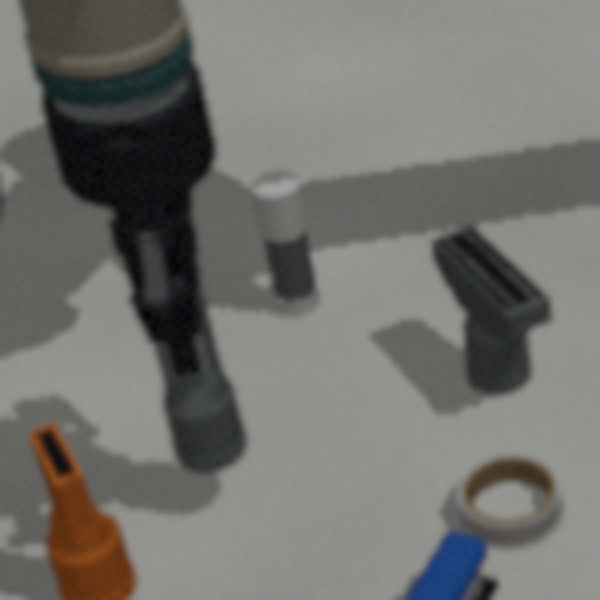

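View pics/d6.png

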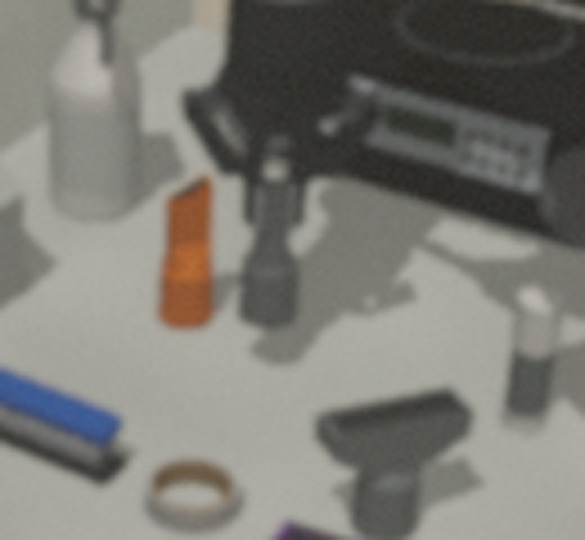

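```bash
cat > fit.py <<'E'
from h import *
from scipy.optimize import least_squares
def model_r(h): # spigot radius at height h
    return np.where(h<22,16.5-2*h/22,14.5*np.sqrt(np.clip(1-((h-22)/13.)**2,0,1)))
h=np.linspace(0,35,141); prof=np.c_[model_r(h),h]; prof=np.r_[np.c_[np.linspace(22.5,16.5,25),np.zeros(25)],prof]
def fit(z,seat0,axis,yaxis,tag,rad=24,z0=True):
    axis=np.array(axis)/np.linalg.norm(axis); y=np.array(yaxis,float); x=np.cross(y,axis)
    q=full(z).reshape(-1,3)
    B=np.c_[x,y,axis]; l=(q-seat0)@B
    m=(np.hypot(l[:,0],l[:,1])<rad)&(l[:,2]>-3)&(l[:,2]<42); l=l[m]
    def f(p):
        a=l-p; rr=np.hypot(a[:,0],a[:,1]); P=np.c_[rr,a[:,2]]
        return np.sqrt(((P[:,None]-prof[None])**2).sum(2)).min(1)
    s=least_squares(f,[0,0,0],loss='soft_l1',f_scale=2)
    print(tag,len(l),'local off',s.x.round(1),'rms',np.sqrt((f(s.x)**2).mean()).round(2),'seat',(seat0+B@s.x).round(1))
    return seat0+B@s.x
if __name__=='__main__':
  yaw=np.radians(-0.5); c,s_=np.cos(yaw),np.sin(yaw)
  R=np.array([[c,-s_,0],[s_,c,0],[0,0,1]])
  for tag in ['a','d']:
    for n in ['scene','side']:
        z=load(f'pics/{tag}_{n}.npz')
        fit(z,np.array([557,184.,223]),R@[-.5,0,.866],R@[0,1,0],tag+n+' inlet')
        fit(z,np.array([580,40.,34]),[0,0,1],[0,1,0],tag+n+' stow')
E
python3 fit.py
```

```text
ascene inlet 363 local off [-11.4  -1.5   0.9] rms 1.56 seat [546.6 182.6 218. ]
ascene stow 237 local off [-0.5 -1.2 -3.9] rms 1.93 seat [579.5  38.8  30.1]
aside inlet 363 local off [-9.2 -2.2  3.6] rms 2.17 seat [547.3 181.9 221.5]
aside stow 251 local off [-0.3 -3.3 -0.6] rms 1.68 seat [579.7  36.7  33.4]
dscene inlet 366 local off [-11.5  -1.2   0.8] rms 1.66 seat [546.6 182.9 217.9]
dscene stow 249 local off [-0.4 -1.3 -3.5] rms 1.78 seat [579.6  38.7  30.5]
dside inlet 370 local off [-9.3 -2.1  3.8] rms 2.28 seat [547.1 182.  221.7]
dside stow 247 local off [-0.4 -3.1 -0.6] rms 1.58 seat [579.6  36.9  33.4]
```

```bash
python3 -m inch '{"turn":[[0,0,0],[0,0,0],[0,0,0],[0,0,0]],"dp":[[0,0,-40],[0,0,-80],[0,0,-120],[0,0,-160]],"jaw":[1,1,1,1]}' 80
cat > tgt.py <<'E'
from h import *
yaw=np.radians(-0.5)
Rz=Ro.from_euler('z',yaw).as_matrix()
A=Rz@[-.5,0,np.sqrt(.75)]
INL=np.array([547,182.5,222.5]); STOW=np.array([579.6,38,34.])
E
python3 -c "
from tgt import *
st(); go(INL+A*135,Rdown(0,A))"
```

```text
clock: 3.4
tool_pos: [606.5, -287.8, 263.9]
orientation: [[0.872, 0.489, -0.002], [0.489, -0.872, 0.001], [-0.001, -0.002, -1.0]]
ft_force: [0.5, 0.1, -0.0]
finger_gap: 13.1
t 3.4 p [ 606.5 -287.8  263.9] x [ 0.872  0.489 -0.001] z [-0.002  0.001 -1.   ] F [ 0.5  0.1 -0. ] M [-0.02 -0.11 -0.04] gap 13.1 q [-31.  24.  70.   0.  87. -61.]
dp [ 119.4 -473.   -74.6] turn [-1.34  4.89  4.75] ang 41.7 rows 11.8
```

```bash
python3 -m inch '{"turn":[[0,0,0],[0,0,0],[0,0,0],[-0.6,2.4,2.4],[-1.3,4.9,4.7]],"dp":[[119,-473,-75],[119,-473,-75],[119,-473,-75],[119,-473,-75],[119,-473,-75]],"jaw":[1,1,1,1,1]}' 80; python3 -c "
from tgt import *
st(); go(INL+A*135,Rdown(0,A))"
```

```text
clock: 3.82
tool_pos: [553.9, -87.7, 294.0]
orientation: [[0.928, 0.326, 0.18], [0.326, -0.945, 0.033], [0.181, 0.028, -0.983]]
ft_force: [0.4, 1.3, -0.1]
finger_gap: 13.2
t 3.8167 p [553.9 -87.7 294. ] x [0.928 0.326 0.181] z [ 0.18   0.033 -0.983] F [ 0.4  1.3 -0.1] M [-0.    0.08  0.03] gap 13.2 q [-20.   8.  89.   5.  74. -40.]
dp [  27.3 -278.8  -49.2] turn [-0.89  3.18  3.07] ang 27.0 rows 6.8
```

```bash
python3 -m inch '{"turn":[[-0.9,3.2,3.1],[-0.9,3.2,3.1],[-0.9,3.2,3.1],[-0.9,3.2,3.1],[-0.9,3.2,3.1]],"dp":[[27,-279,-49],[27,-279,-49],[27,-279,-49],[27,-279,-49],[27,-279,-49]],"jaw":[1,1,1,1,1]}' 80; python3 -c "
from tgt import *
st(); go(INL+A*135,Rdown(0,A))"
```

```text
clock: 4.23
tool_pos: [497.4, 97.5, 323.7]
orientation: [[0.867, -0.003, 0.499], [0.0, -1.0, -0.007], [0.499, 0.006, -0.867]]
ft_force: [0.7, 0.7, -0.5]
finger_gap: 13.0
t 4.2333 p [497.4  97.5 323.7] x [0.867 0.    0.499] z [ 0.499 -0.007 -0.867] F [ 0.7  0.7 -0.5] M [0.04 0.26 0.06] gap 13.0 q [  5.  -8. 106.  -4.  52.   7.]
dp [ -7.7 -85.5 -23.1] turn [ 0.02  0.01 -0.02] ang 0.2 rows 2.1
```

```bash
python3 -m inch '{"turn":[[0,0,0],[0,0,0],[0,0,0],[0,0,0],[0,0,0]],"dp":[[-3,-35,-23],[-6,-70,-23],[-7.7,-85.5,-23],[-7.7,-85.5,-23],[-7.7,-85.5,-23]],"jaw":[1,1,1,1,1]}' 80; python3 -c "
from tgt import *
st(); go(INL+A*135,Rdown(0,A))
z=save('scene','e'); crop(z,360,80,480,220,4.2,'e1');z=save('side','e');crop(z,210,120,340,290,3.5,'e2')
z=save('wrist','e')"
```

```text
clock: 4.65
tool_pos: [482.2, 183.4, 340.0]
orientation: [[0.867, 0.003, 0.498], [0.007, -1.0, -0.006], [0.498, 0.008, -0.867]]
ft_force: [0.9, 0.5, -0.3]
finger_gap: 13.3
t 4.65 p [482.2 183.4 340. ] x [0.867 0.007 0.498] z [ 0.498 -0.006 -0.867] F [ 0.9  0.5 -0.3] M [-0.03  0.3  -0.02] gap 13.3 q [ 20.  -6. 102. -12.  56.  24.]
dp [-2.6  0.3 -0.9] turn [0.01 0.02 0.04] ang 0.3 rows 0.1
```

View pics/e1.png

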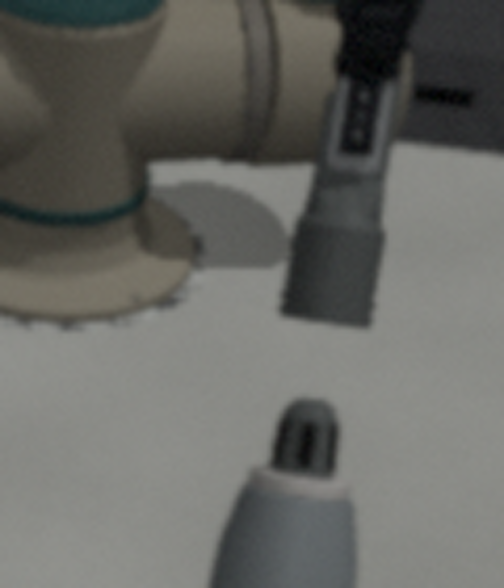

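View pics/e2.png

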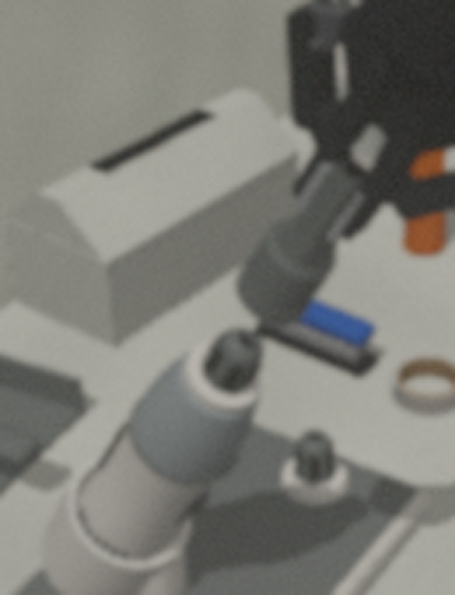

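View pics/e_wrist.png

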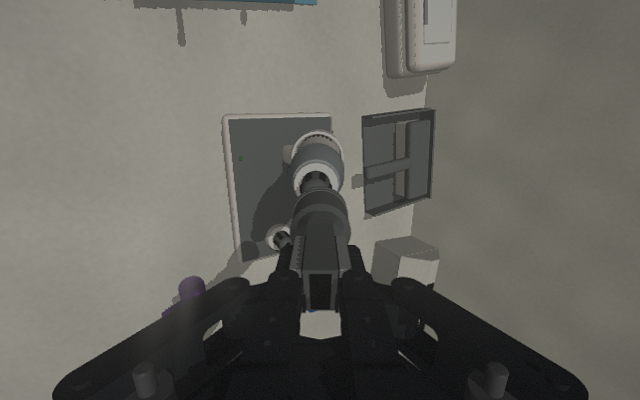

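```bash
cat > rel.py <<'E'
from tgt import *
from fit import fit
import sys
def socket(z,rim,axis,yaxis,tag,hi=32,m0=8):
    axis=np.array(axis)/np.linalg.norm(axis); y=np.array(yaxis,float); y-=axis*(y@axis); y/=np.linalg.norm(y); x=np.cross(y,axis); B=np.c_[x,y,axis]
    q=full(z).reshape(-1,3); l=(q-rim)@B
    m=(np.hypot(l[:,0],l[:,1])<19.5+m0)&(l[:,2]>3)&(l[:,2]<hi); l=l[m]
    def f(p): # offset + tilt
        return np.hypot(l[:,0]-p[0]-p[2]*l[:,2]/30,l[:,1]-p[1]-p[3]*l[:,2]/30)-19.6
    s=least_squares(f,[0,0,0,0],loss='soft_l1',f_scale=1.5)
    def g(p): return np.hypot(l[:,0]-p[0],l[:,1]-p[1])-19.6
    s2=least_squares(g,[0,0],loss='soft_l1',f_scale=1.5)
    print(tag,len(l),'rim off x,y',s2.x.round(1),'with tilt deg',s.x[:2].round(1),np.degrees(s.x[2:]/30).round(1),'lowest along axis',l[:,2].min().round(1))
    return s2.x
from scipy.optimize import least_squares
E
python3 - <<'E'
from rel import *
s=status.sense(); a=-s['orientation'][:,2]; rim=s['tool_pos']-65*a
print('rim',rim,'rim in seat frame', (rim-INL)@np.c_[Rz[:,1]*0+np.cross(Rz[:,1],A),Rz[:,1],A])
for n in ['scene','side','wrist']:
    z=load(f'pics/e_{n}.npz')
    socket(z,rim,a,[0,1,0],n)
    fit(z,INL,A,Rz[:,1],n)
E
```

```text
rim [515.48603544 180.93464255 284.23481137] rim in seat frame [ 3.58838102 -1.84030558 69.21346717]
scene 366 rim off x,y [-1.9  0.7] with tilt deg [-1.5  0.7] [-1. -0.] lowest along axis 3.1
scene 306 local off [-3.   0.2 -2.1] rms 1.27 seat [545.5 182.7 219.2]
side 255 rim off x,y [-0.4 -0.5] with tilt deg [-0.6 -0.1] [ 0.5 -1.3] lowest along axis 3.0
side 408 local off [-0.7 -1.   0.6] rms 1.66 seat [546.1 181.5 222.6]
wrist 651 rim off x,y [-1.4  1.3] with tilt deg [-1.4  1.8] [ 0.1 -1.7] lowest along axis 3.1
wrist 910 local off [-2.3  0.9  0.6] rms 0.74 seat [544.7 183.4 221.8]
```

Scene, side and wrist agree: the rim is off by about +4.4 mm in tool x and needs −1.3 mm in tool y. I correct that and come nearer.

```bash
python3 -m inch '{"turn":[[0,0,0],[0,0,0],[0,0,0],[0,0,0]],"dp":[[-4.4,-1.3,8],[-4.4,-1.3,20],[-4.4,-1.3,28],[-4.4,-1.3,28]],"jaw":[1,1,1,1]}' 80
python3 - <<'E'
from rel import *
st()
s=status.sense(); a=-s['orientation'][:,2]; rim=s['tool_pos']-65*a
print('rim in seat frame', (rim-INL)@np.c_[np.cross(Rz[:,1],A),Rz[:,1],A])
for n in ['wrist','side','scene']:
    z=save(n,'f')
    socket(z,rim,a,[0,1,0],n)
    fit(z,INL,A,Rz[:,1],n)
E
```

```text
clock: 5.13
tool_pos: [492.9, 182.4, 312.2]
orientation: [[0.868, -0.002, 0.496], [0.003, -1.0, -0.008], [0.496, 0.008, -0.868]]
ft_force: [-0.5, -0.0, -1.0]
finger_gap: 13.1
t 5.1333 p [492.9 182.4 312.2] x [0.868 0.003 0.496] z [ 0.496 -0.008 -0.868] F [-0.5 -0.  -1. ] M [-0.01  0.28 -0.01] gap 13.1 q [ 20.  -4. 105. -13.  52.  25.]
rim in seat frame [-2.2556004  -0.84239875 39.68679263]
wrist 655 rim off x,y [-1.   0.9] with tilt deg [-1.   1.5] [-0.  -1.7] lowest along axis 3.0
wrist 749 local off [-2.6  1.5  0.7] rms 2.87 seat [544.4 184.  221.9]
side 239 rim off x,y [ 1.2 -1.2] with tilt deg [ 1.2 -0.6] [ 0. -2.] lowest along axis 3.2
side 344 local off [-0.6 -1.1  1.2] rms 2.36 seat [545.9 181.4 223.2]
scene 355 rim off x,y [ 1.1 -0.8] with tilt deg [ 1.6 -1.1] [-1.5  0.9] lowest along axis 3.0
scene 357 local off [-3.   0.1 -0.7] rms 5.76 seat [544.8 182.6 220.4]
```

```bash
python3 -m inch '{"turn":[[0,0,0],[0,0,0],[0,0,0],[0,0,0],[0,0,0]],"dp":[[0.5,-1.2,4],[0.5,-1.2,10],[0.5,-1.2,18],[0.5,-1.2,24],[0.5,-1.2,26]],"jaw":[1,1,1,1,1]}' 80
python3 - <<'E'
from rel import *
st()
s=status.sense(); a=-s['orientation'][:,2]; rim=s['tool_pos']-65*a
print('rim in seat frame', (rim-INL)@np.c_[np.cross(Rz[:,1],A),Rz[:,1],A], 'F local',s['ft_force']@np.c_[np.cross(Rz[:,1],A),Rz[:,1],A])
z=save('scene','g'); crop(z,360,80,480,220,4.2,'g1');z=save('side','g');crop(z,210,120,340,290,3.5,'g2')
E
```

```text
clock: 5.7
tool_pos: [506.5, 184.7, 291.0]
orientation: [[0.867, 0.0, 0.498], [0.004, -1.0, -0.007], [0.498, 0.008, -0.867]]
ft_force: [-1.3, -0.6, -0.6]
finger_gap: 13.0
t 5.7 p [506.5 184.7 291. ] x [0.867 0.004 0.498] z [ 0.498 -0.007 -0.867] F [-1.3 -0.6 -0.6] M [ 0.07  0.37 -0.  ] gap 13.0 q [ 19.  -2. 106. -13.  49.  25.]
rim in seat frame [-0.97729981  1.66227751 14.52451679] F local [-1.41745589 -0.65797702  0.07703186]
```

View pics/g1.png

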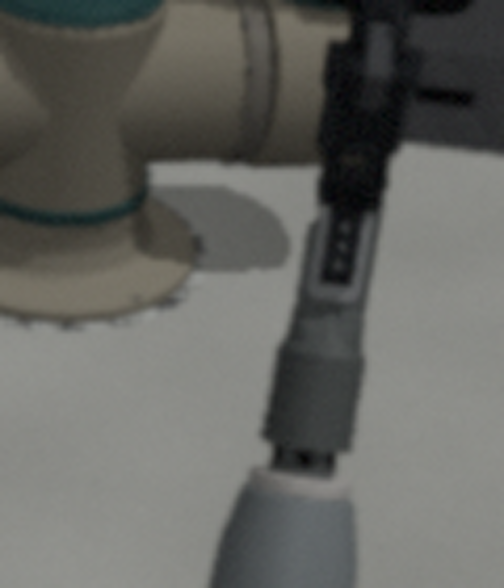

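View pics/g2.png

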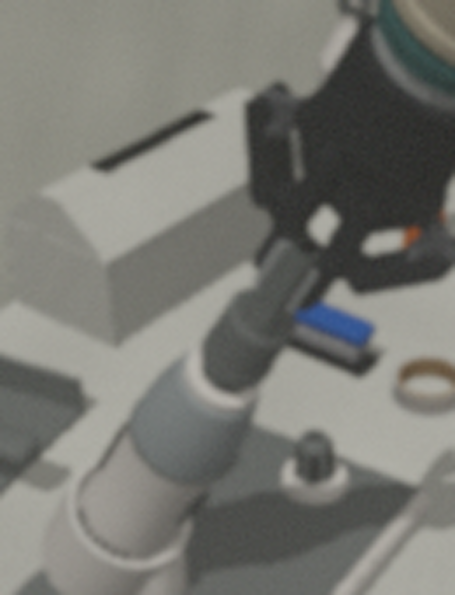

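The socket is over the nose and aligned. I push along the axis in small steps and watch the force.

```bash
cat > chk.py <<'E'
from rel import *
s=status.sense(); a=-s['orientation'][:,2]; rim=s['tool_pos']-65*a
B=np.c_[np.cross(Rz[:,1],A),Rz[:,1],A]
print('t',s['clock'],'rim seat', ((rim-INL)@B).round(1), 'Floc',(s['ft_force']@B).round(1),'M',s['moment'].round(2),'gap',s['finger_gap'].round(1))
E
python3 -m inch '{"turn":[[0,0,0],[0,0,0],[0,0,0]],"dp":[[0,0,3],[0,0,5],[0,0,5]],"jaw":[1,1,1]}' 90 >/dev/null;python3 chk.py
python3 -m inch '{"turn":[[0,0,0],[0,0,0],[0,0,0]],"dp":[[0,0,2],[0,0,3],[0,0,3]],"jaw":[1,1,1]}' 90 >/dev/null;python3 chk.py
```

```text
Traceback (most recent call last):
  File "chk.py", line 4, in <module>
    print('t',s['clock'],'rim seat', ((rim-INL)@B).round(1), 'Floc',(s['ft_force']@B).round(1),'M',s['moment'].round(2),'gap',s['finger_gap'].round(1))
                                                                                                                              ^^^^^^^^^^^^^^^^^^^^^
AttributeError: 'float' object has no attribute 'round'
Traceback (most recent call last):
  File "chk.py", line 4, in <module>
    print('t',s['clock'],'rim seat', ((rim-INL)@B).round(1), 'Floc',(s['ft_force']@B).round(1),'M',s['moment'].round(2),'gap',s['finger_gap'].round(1))
                                                                                                                              ^^^^^^^^^^^^^^^^^^^^^
AttributeError: 'float' object has no attribute 'round'
```

```bash
sed -i "s/s\['finger_gap'\].round(1)/round(float(s['finger_gap']),1)/" chk.py; python3 chk.py
```

```text
t 6.3 rim seat [-0.8  1.7  8. ] Floc [-3.8 -0.   2.3] M [-0.07  1.14  0.01] gap 13.0
```

```bash
python3 -m inch '{"turn":[[0,0,0],[0,0,0],[0,0,0]],"dp":[[-0.5,0,1],[-1,0,2],[-1,0,2]],"jaw":[1,1,1]}' 90 >/dev/null;python3 chk.py
python3 -m inch '{"turn":[[0,0,0],[0,0,0],[0,0,0]],"dp":[[0,0,1],[0,0,2],[0,0,2]],"jaw":[1,1,1]}' 90 >/dev/null;python3 chk.py
```

```text
t 6.55 rim seat [-0.9  1.8  6.6] Floc [-3.2 -0.5  5.3] M [-0.07  1.07 -0.05] gap 12.9
t 6.8 rim seat [-0.8  1.8  5.1] Floc [-4.8 -2.5  9. ] M [-0.21  1.18 -0.15] gap 12.5
```

```bash
python3 -m inch '{"turn":[[0,0,0],[0,0,0],[0,0,0]],"dp":[[-1,0.3,0],[-1.5,0.6,1],[-1.5,0.6,1.5]],"jaw":[1,1,1]}' 90 >/dev/null;python3 chk.py
python3 -m inch '{"turn":[[0,0,0],[0,0,0],[0,0,0]],"dp":[[0,0,1],[0,0,1.5],[0,0,1.5]],"jaw":[1,1,1]}' 90 >/dev/null;python3 chk.py
```

```text
t 7.05 rim seat [-0.8  1.7  4.3] Floc [-3.6 -0.  13.8] M [-0.07  1.13 -0.03] gap 13.1
t 7.3 rim seat [-0.8  1.7  3. ] Floc [-4.  -0.5 13.2] M [ 0.01  1.12 -0.02] gap 13.2
```

```bash
python3 -m inch '{"turn":[[0,0,0],[0,0,0],[0,0,0]],"dp":[[-0.5,0,0.5],[-1,0,1.5],[-1,0,1.5]],"jaw":[1,1,1]}' 90 >/dev/null;python3 chk.py
python3 -m inch '{"turn":[[0,0,0],[0,0,0],[0,0,0]],"dp":[[0,0,0.7],[0,0,1.5],[0,0,1.5]],"jaw":[1,1,1]}' 90 >/dev/null;python3 chk.py
python3 - <<'E'
from rel import *
z=save('scene','i'); crop(z,360,110,480,220,5,'i1');z=save('side','i');crop(z,230,180,310,290,5,'i2')
fit(z,STOW,[0,0,1],[0,1,0],'side stow')
E
```

```text
t 7.55 rim seat [-0.9  1.8  1.9] Floc [-3.9 -1.1 15.5] M [-0.03  0.99 -0.08] gap 13.0
t 7.8 rim seat [-0.7  1.8  1.7] Floc [-5.  -1.2 25.2] M [-0.14  1.58 -0.05] gap 12.6
side stow 250 local off [ 0.3 -1.3 -0.4] rms 1.77 seat [579.9  36.7  33.6]
```

View pics/i1.png

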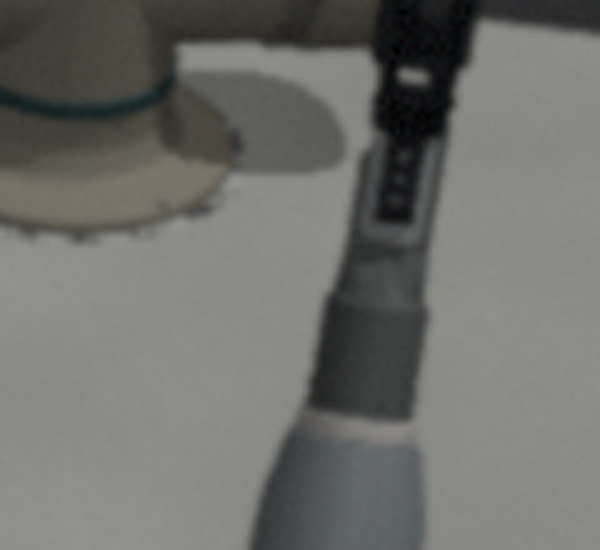

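View pics/i2.png

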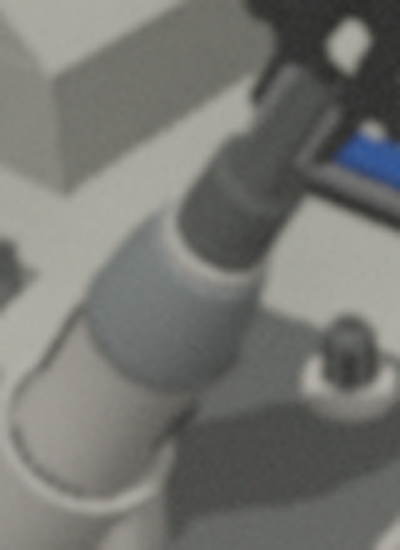

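Axial force jumped from 15 to 25 N with no travel, so the rim is on the collar. Both views show it flush all round. I ease off, open and retreat along the axis.

```bash
python3 -m inch '{"turn":[[0,0,0],[0,0,0],[0,0,0]],"dp":[[1,0,-1],[1.5,0,-1.5],[1.5,0,-1.5]],"jaw":[1,1,1]}' 80 >/dev/null;python3 chk.py
python3 -m inch '{"turn":[[0,0,0],[0,0,0],[0,0,0],[0,0,0]],"dp":[[0,0,0],[0,0,0],[0,0,0],[0,0,0]],"jaw":[0,0,0,0]}' >/dev/null;python3 chk.py
python3 -m inch '{"turn":[[0,0,0],[0,0,0],[0,0,0],[0,0,0]],"dp":[[0,0,-20],[0,0,-60],[0,0,-100],[0,0,-100]],"jaw":[0,0,0,0]}' >/dev/null;python3 chk.py
python3 - <<'E'
from rel import *
z=save('wrist','j');z=save('scene','j'); crop(z,360,110,480,220,5,'j1');z=save('side','j');crop(z,230,180,310,290,5,'j2')
fit(z,STOW,[0,0,1],[0,1,0],'side stow')
st(); go([468,-169,240],Rdown(0))
E
```

```text
t 8.15 rim seat [-0.8  1.7  1.8] Floc [-5.3  0.1 16. ] M [ 0.04  1.31 -0.03] gap 13.2
t 8.4833 rim seat [-0.8  1.4 -0.6] Floc [ 0.4 -0.1  0.1] M [ 0.03  0.23 -0.04] gap 42.8
t 8.8167 rim seat [  4.8   3.  106.5] Floc [ 0.9  0.4 -0.2] M [0.03 0.16 0.02] gap 42.6
side stow 249 local off [ 0.4 -1.3 -0.4] rms 1.8 seat [580.   36.7  33.6]
t 8.9667 p [463.3 184.8 364.3] x [0.866 0.004 0.501] z [ 0.501 -0.005 -0.866] F [ 0.1 -0.3 -0.7] M [-0.04  0.24 -0.03] gap 42.5 q [ 22.  -8. 101. -13.  60.  25.]
dp [-59.6 353.  111.8] turn [ 0.06 -5.01  0.02] ang 30.1 rows 9.0
```

View pics/j1.png

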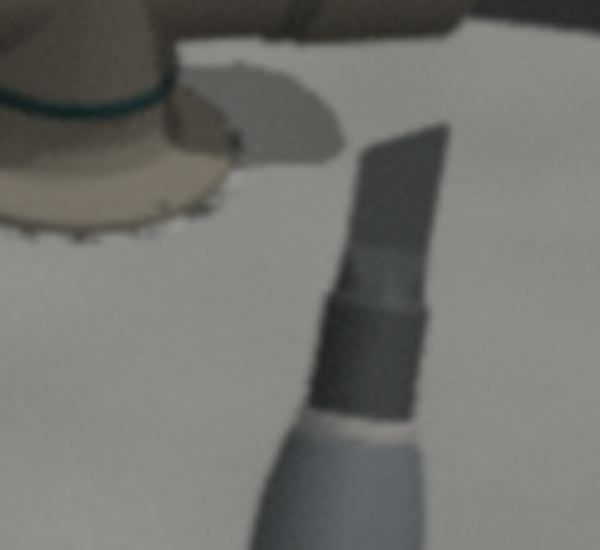

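View pics/j2.png

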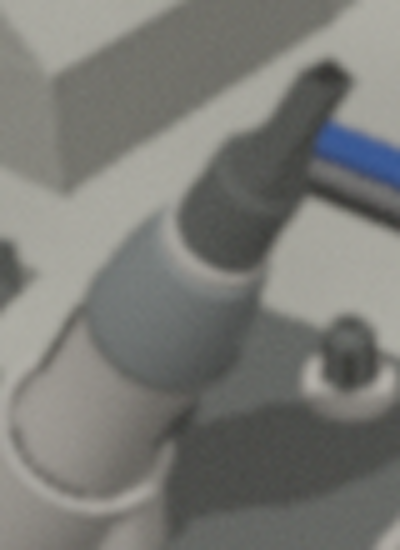

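View pics/j_wrist.png

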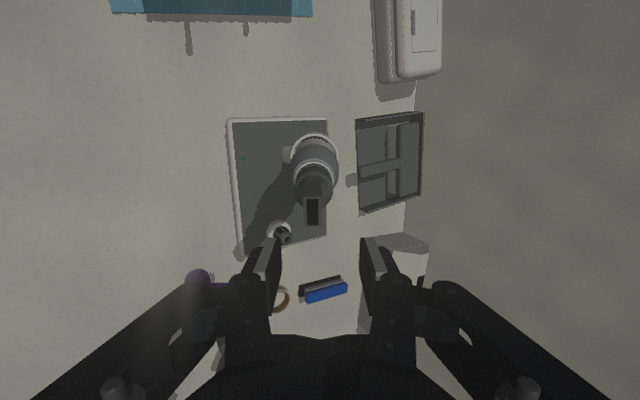

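Crevice is seated: the rim is flush on the collar in scene crop (365,415) and side crop (215,260). Now the sofa nozzle.

```bash
python3 -c "
from h import *
z=load('pics/a_scene.npz');w=full(z);q=w[180:232,322:346].reshape(-1,3);q=q[q[:,2]>55];print('purple head',[np.round(x,1) for x in cv2.minAreaRect(q[:,:2].astype(np.float32))])
go([468,-169,250],Rdown(-40))"
```

```text
purple head [array([801.2,  44.6]), array([847.9,  40. ]), np.float64(11.2)]
dp [-54.6 353.1 103.2] turn [-1.69 -4.82  6.53] ang 49.8 rows 8.9
```

```bash
python3 -m inch '{"turn":[[-1.7,-4.8,6.5],[-1.7,-4.8,6.5],[-1.7,-4.8,6.5],[-1.7,-4.8,6.5],[-1.7,-4.8,6.5]],"dp":[[-55,353,103],[-55,353,103],[-55,353,103],[-55,353,103],[-55,353,103]],"jaw":[0,0,-0.2,-0.3,-0.3]}' >/dev/null; python3 -c "
from h import *
st();go([468,-169,250],Rdown(-40))"
```

```text
t 9.3833 p [465.  -15.1 298.1] x [ 0.863 -0.486  0.139] z [ 0.138 -0.039 -0.99 ] F [-0.1  0.6  0.4] M [0.06 0.02 0.03] gap 55.5 q [-10.  -0.  97.  -1.  75.  20.]
dp [ 70.7 134.5  54.1] turn [-0.44 -1.3   1.79] ang 13.5 rows 3.9
```

```bash
python3 -m inch '{"turn":[[-0.4,-1.3,1.8],[-0.4,-1.3,1.8],[-0.4,-1.3,1.8],[-0.4,-1.3,1.8],[-0.4,-1.3,1.8]],"dp":[[71,135,54],[71,135,54],[71,135,54],[71,135,54],[71,135,54]],"jaw":[-0.3,-0.3,-0.3,-0.3,-0.3]}' >/dev/null
python3 - <<'E'
from h import *
st();z=save('wrist','k'); w=full(z)
R=Rdown(-40)
s=status.sense(); q=w.reshape(-1,3)
m=(np.hypot(q[:,0]-468,q[:,1]+169)<60)&(q[:,2]>76)&(q[:,2]<92); a=q[m]; l=(a@R[:,:2])
print(len(a),a[:,2].mean(), 'jaw',np.percentile(l[:,0],[1,50,99]).round(1),'y',np.percentile(l[:,1],[1,50,99]).round(1),[np.round(x,1) for x in cv2.minAreaRect(a[:,:2].astype(np.float32))])
m=(np.hypot(q[:,0]-468,q[:,1]+169)<60)&(q[:,2]>5)&(q[:,2]<45); a=q[m]; l=(a@R[:,:2]);print('low',len(a),l.min(0),l.max(0))
print('tool in jaw frame', s['tool_pos']@R[:,:2])
E
```

```text
t 9.8 p [ 468.4 -174.5  247.2] x [ 0.764 -0.645 -0.001] z [ 0.     0.001 -1.   ] F [ 0.6  0.3 -1. ] M [ 0.03  0.   -0.02] gap 55.5 q [-28.   9.  93.   0.  78.  12.]
2064 83.02435528701017 jaw [450.1 463.9 477.3] y [-216.2 -174.7 -127. ] [array([ 465.5, -166.9]), array([90.3, 28. ]), np.float64(51.1)]
low 91 [ 443.71997131 -183.86248116] [ 484.00212452 -159.90218817]
tool in jaw frame [ 468.90031503 -169.90319519]
```

View pics/k_wrist.png

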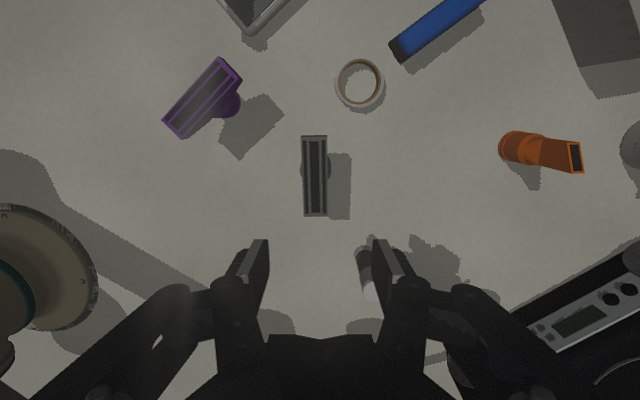

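Grey sofa head at (314,175) in the wrist picture: centre (465.5,−167), long axis at 51°.

```bash
python3 -c "
from h import *
go([465.5,-167,50],Rdown(-38.9))"
```

```text
dp [ -4.7  -0.6 198.4] turn [-0.04  0.01 -0.21] ang 1.3 rows 4.8
```

```bash
python3 -m inch '{"turn":[[0,0,-0.2],[0,0,-0.2],[0,0,-0.2],[0,0,-0.2],[0,0,-0.2]],"dp":[[-4.7,-0.6,35],[-4.7,-0.6,70],[-4.7,-0.6,100],[-4.7,-0.6,130],[-4.7,-0.6,130]],"jaw":[-0.3,-0.3,-0.3,-0.3,-0.3]}' >/dev/null; python3 -c "
from h import *
st();go([465.5,-167,50],Rdown(-38.9))"
```

```text
t 10.2667 p [ 462.6 -161.1  116.5] x [ 0.782 -0.623 -0.008] z [-0.004  0.008 -1.   ] F [-0.4  0.7 -0.1] M [0.05 0.06 0.03] gap 55.6 q [-28.  14. 106.   0.  60.  11.]
dp [ 6.5  3.1 66.5] turn [-0.04  0.08  0.05] ang 0.6 rows 1.6
```

```bash
python3 -m inch '{"turn":[[0,0,0],[0,0,0]],"dp":[[0,0,0],[0,0,0]],"jaw":[-0.3,-0.3]}' >/dev/null; python3 -c "
from h import *
st();go([465.5,-167,50],Rdown(-38.9))"
```

```text
t 10.4333 p [ 468.2 -164.3  123.4] x [ 0.782 -0.623  0.007] z [ 0.009  0.001 -1.   ] F [1.1 0.1 1.5] M [0.   0.02 0.07] gap 55.7 q [-28.  14. 106.   0.  60.  11.]
dp [-0.9  4.3 73.3] turn [-0.06 -0.06  0.06] ang 0.6 rows 1.8
```

```bash
python3 -m inch '{"turn":[[0,0,0],[0,0,0],[0,0,0],[0,0,0]],"dp":[[0,0,5],[0,0,10],[0,0,10],[0,0,10]],"jaw":[-0.3,-0.3,-0.3,-0.3]}' >/dev/null
python3 - <<'E'
from h import *
st();go([465.5,-167,50],Rdown(-38.9))
z=save('wrist','l'); w=full(z)
R=Rdown(-40);s=status.sense(); q=w.reshape(-1,3)
st()
E
```

```text
t 10.7667 p [ 467.5 -164.4  112.8] x [ 0.781 -0.624  0.006] z [ 0.008  0.001 -1.   ] F [-0.1 -0.1 -1.1] M [ 0.   -0.08 -0.03] gap 55.6 q [-28.  15. 107.   0.  59.  11.]
dp [-0.3  3.6 62.7] turn [-0.06 -0.06  0.05] ang 0.6 rows 1.5
t 10.8167 p [ 467.5 -164.5  112.8] x [ 0.781 -0.624  0.006] z [ 0.009  0.001 -1.   ] F [ 0.8 -0.4 -0.2] M [-0.06  0.03 -0.06] gap 55.9 q [-28.  15. 106.   0.  59.  11.]
```

View pics/l_wrist.png

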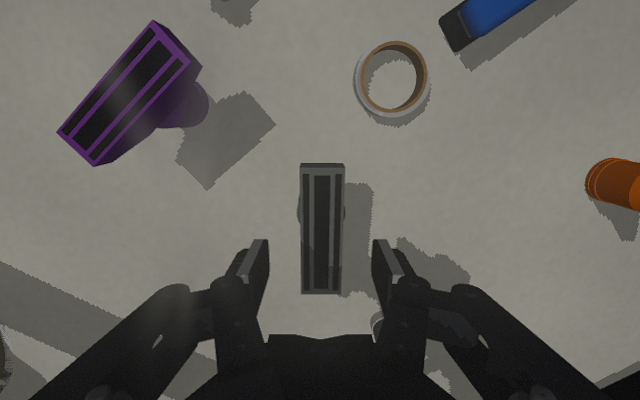

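Run:
```python
from h import *
z=load('pics/l_wrist.npz'); q=full(z).reshape(-1,3)
m=(np.hypot(q[:,0]-468,q[:,1]+169)<60)&(q[:,2]>76)&(q[:,2]<92); a=q[m]; print(a[:,2].mean(),[np.round(x,1) for x in cv2.minAreaRect(a[:,:2].astype(np.float32))])
r=cv2.minAreaRect(a[:,:2].astype(np.float32))
go([*r[0],50],Rdown(-39))
```

```text
83.01493488301651 [array([ 465.7, -167. ]), array([91. , 28.1]), np.float64(50.8)]
dp [-0.2  3.5 62.8] turn [-0.06 -0.06  0.07] ang 0.6 rows 1.5
```

```bash
python3 -m inch '{"turn":[[0,0,0],[0,0,0],[0,0,0],[0,0,0]],"dp":[[-0.2,3.5,25],[-0.2,3.5,50],[-0.2,3.5,62],[-0.2,3.5,62]],"jaw":[-0.3,-0.3,-0.3,-0.3]}' >/dev/null; python3 -m inch '{"turn":[[0,0,0],[0,0,0],[0,0,0],[0,0,0],[0,0,0]],"dp":[[0,0,0],[0,0,0],[0,0,0],[0,0,0],[0,0,0]],"jaw":[0,1,1,1,1]}' 80; python3 -m inch '{"turn":[[0,0,0],[0,0,0],[0,0,0],[0,0,0],[0,0,0]],"dp":[[0,0,0],[0,0,-20],[0,0,-40],[0,0,-60],[0,0,-60]],"jaw":[1,1,1,1,1]}' 80
python3 - <<'E'
from h import *
st();z=save('wrist','m');z=save('scene','m');crop(z,220,130,340,250,4.5,'m1');z=save('side','m');crop(z,320,120,440,260,4,'m2')
E
```

```text
clock: 11.57
tool_pos: [466.6, -167.5, 51.6]
orientation: [[0.781, -0.624, 0.011], [-0.624, -0.781, -0.0], [0.008, -0.007, -1.0]]
ft_force: [0.3, 0.2, 4.8]
finger_gap: 27.0
clock: 11.98
tool_pos: [467.2, -168.1, 113.7]
orientation: [[0.781, -0.624, 0.014], [-0.624, -0.782, -0.002], [0.012, -0.007, -1.0]]
ft_force: [0.8, -0.3, 0.3]
finger_gap: 26.8
t 11.9833 p [ 467.2 -168.1  113.7] x [ 0.781 -0.624  0.012] z [ 0.014 -0.002 -1.   ] F [ 0.8 -0.3  0.3] M [0.03 0.   0.  ] gap 26.8 q [-28.  14. 107.   0.  58.  10.]
```

View pics/m1.png

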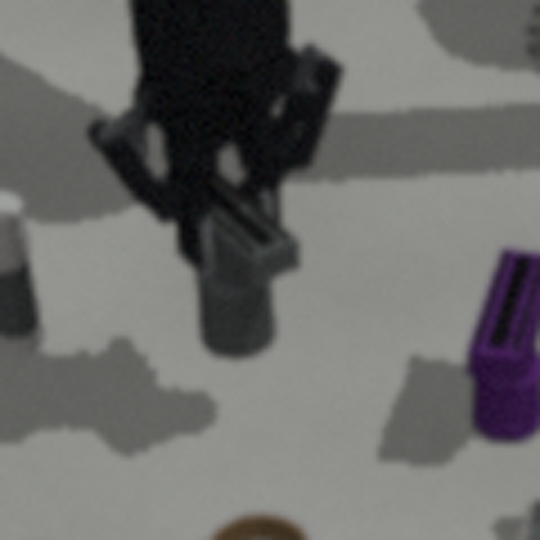

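View pics/m2.png

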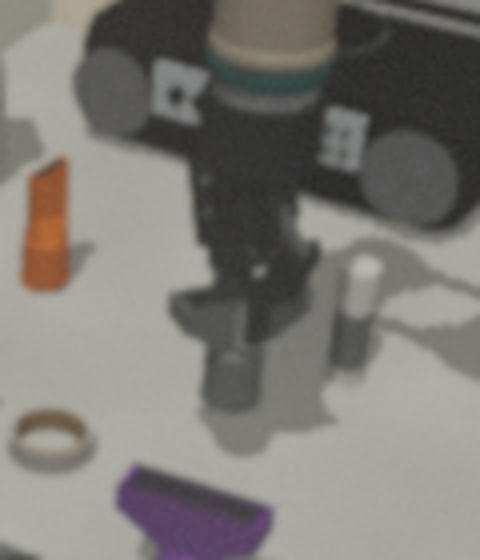

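```bash
python3 -m inch '{"turn":[[0,0,0],[0,0,0],[0,0,0]],"dp":[[0,0,-35],[0,0,-70],[0,0,-90]],"jaw":[1,1,1]}' 80 >/dev/null; python3 -c "
from tgt import *
st();go([580,37.5,195],Rdown(-39))"
```

```text
t 12.3833 p [ 464.6 -167.3  201.6] x [ 0.781 -0.624  0.006] z [ 0.008  0.001 -1.   ] F [-0.1 -0.9 -0.8] M [-0.01 -0.05 -0.01] gap 27.1 q [-28.  10.  99.   0.  71.  10.]
dp [ -37.6 -232.     7.8] turn [-0.06 -0.05  0.07] ang 0.6 rows 5.6
```

```bash
python3 -m inch '{"turn":[[0,0,0],[0,0,0],[0,0,0],[0,0,0],[0,0,0]],"dp":[[-6,-36,0],[-12,-75,0],[-18,-115,0],[-24,-155,0],[-30,-190,0]],"jaw":[1,1,1,1,1]}' 80 >/dev/null;python3 -m inch '{"turn":[[0,0,0],[0,0,0],[0,0,0],[0,0,0],[0,0,0]],"dp":[[-5,-25,0],[-7,-42,3],[-7,-42,6],[-7,-42,6],[-7,-42,6]],"jaw":[1,1,1,1,1]}' 80 >/dev/null
cat > chk2.py <<'E'
from rel import *
import sys
OFF=51.6
s=status.sense(); a=-s['orientation'][:,2]; rim=s['tool_pos']-OFF*a
print('t',s['clock'],'rim-stow',(rim-STOW).round(1),'axis',a.round(3),'F',s['ft_force'].round(1),'M',s['moment'].round(2),'gap',round(float(s['finger_gap']),1),'tool x',s['orientation'][:,0].round(3))
if len(sys.argv)>1:
  for n in ['scene','side','wrist']:
    z=save(n,sys.argv[1])
    socket(z,rim,a,[0,1,0],n); fit(z,STOW,[0,0,1],[0,1,0],n)
E
python3 chk2.py n
```

```text
t 13.2167 rim-stow [ -0.5  -1.2 108.4] axis [-0.004 -0.001  1.   ] F [ 0.2 -0.3 -0.5] M [ 0.05  0.08 -0.  ] gap 27.0 tool x [ 0.781 -0.624  0.003]
scene 229 rim off x,y [ 0.4 -1.1] with tilt deg [ 0.9 -1.3] [-1.4  0.5] lowest along axis 3.0
scene 245 local off [-0.1  0.5 -3.4] rms 1.7 seat [579.5  38.5  30.6]
side 178 rim off x,y [-0.2 -2.9] with tilt deg [-0.5 -2.7] [ 0.9 -0.6] lowest along axis 3.2
side 251 local off [ 0.6 -1.4 -0.5] rms 1.94 seat [580.2  36.6  33.5]Traceback (most recent call last):
  File "chk2.py", line 9, in <module>
    socket(z,rim,a,[0,1,0],n); fit(z,STOW,[0,0,1],[0,1,0],n)
    ~~~~~~^^^^^^^^^^^^^^^^^^^
  File "rel.py", line 13, in socket
    print(tag,len(l),'rim off x,y',s2.x.round(1),'with tilt deg',s.x[:2].round(1),np.degrees(s.x[2:]/30).round(1),'lowest along axis',l[:,2].min().round(1))
                                                                                                                                      ~~~~~~~~~~^^
    return umr_minimum(a, axis, None, out, keepdims, initial, where)
ValueError: zero-size array to reduction operation minimum which has no identity
```

View pics/n_scene.png

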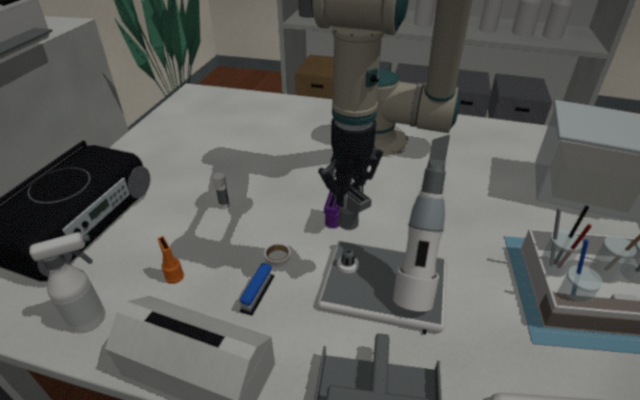

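View pics/n_wrist.png

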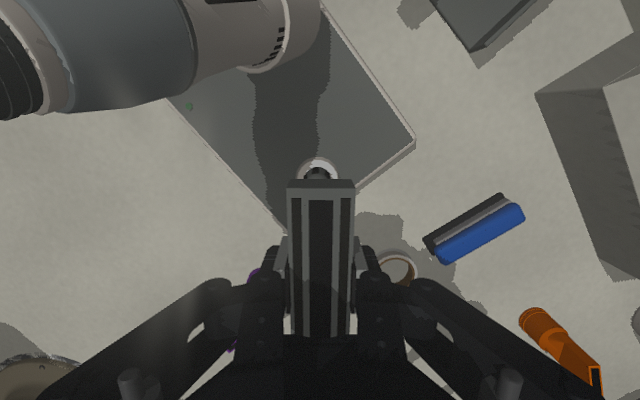

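View pics/n_side.png

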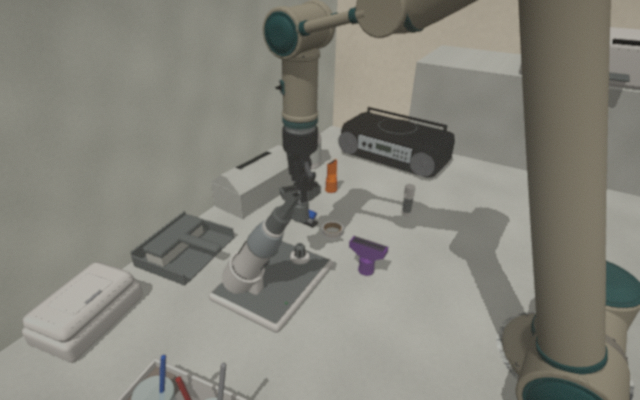

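```bash
sed -i "s/\['scene','side','wrist'\]/['scene','side']/" chk2.py; python3 -m inch '{"turn":[[0,0,0],[0,0,0],[0,0,0],[0,0,0],[0,0,0]],"dp":[[-1.2,-2.5,20],[-1.2,-2.5,45],[-1.2,-2.5,62],[-1.2,-2.5,62],[-1.2,-2.5,62]],"jaw":[1,1,1,1,1]}' 80 >/dev/null; python3 chk2.py o; python3 -c "
from h import *
z=load('pics/o_scene.npz');crop(z,290,150,450,330,3.2,'o1');z=load('pics/o_side.npz');crop(z,240,150,350,290,4,'o2')"
```

```text
t 13.7833 rim-stow [ 1.3  1.4 47.6] axis [-0.006 -0.001  1.   ] F [ 1.7 -0.  -0.6] M [-0.01 -0.01  0.  ] gap 27.0 tool x [ 0.781 -0.625  0.004]
scene 203 rim off x,y [ 0.8 -1.1] with tilt deg [ 0.8 -1. ] [-0.1 -0.2] lowest along axis 3.6
scene 217 local off [-0.5  0.6 -2.6] rms 1.2 seat [579.1  38.6  31.4]
side 166 rim off x,y [ 0.7 -2.7] with tilt deg [ 0.5 -2.2] [ 0.4 -1.8] lowest along axis 3.3
side 247 local off [ 0.1 -1.3 -0.3] rms 1.74 seat [579.7  36.7  33.7]
```

View pics/o1.png

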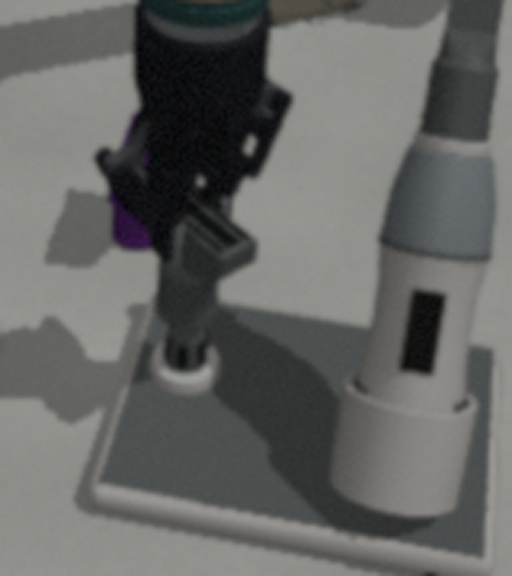

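View pics/o2.png

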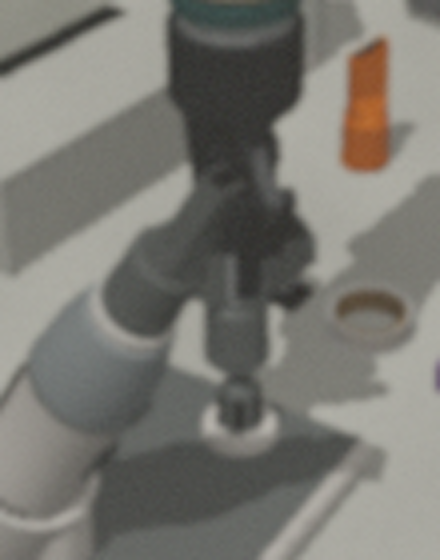

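```bash
python3 -m inch '{"turn":[[0,0,0],[0,0,0],[0,0,0],[0,0,0],[0,0,0]],"dp":[[-1.7,1.4,4],[-1.7,1.4,12],[-1.7,1.4,20],[-1.7,1.4,28],[-1.7,1.4,34]],"jaw":[1,1,1,1,1]}' 90 >/dev/null; python3 chk2.py; python3 -m inch '{"turn":[[0,0,0],[0,0,0]],"dp":[[0,0,0],[0,0,1]],"jaw":[1,1]}' 90 >/dev/null; python3 chk2.py p;  python3 -c "
from h import *
z=load('pics/p_scene.npz');crop(z,310,180,400,300,4.5,'p1')"
```

```text
t 14.3 rim-stow [-0.1  2.3 12.7] axis [-0.007 -0.002  1.   ] F [-0.1  0.1 -0.4] M [ 0.06 -0.14  0.04] gap 26.6 tool x [ 0.781 -0.624  0.005]
t 14.4667 rim-stow [ 0.1  2.2 12.4] axis [-0.007 -0.002  1.   ] F [ 0.2  0.2 -0.3] M [-0.06 -0.05  0.01] gap 27.0 tool x [ 0.782 -0.624  0.005]
scene 182 rim off x,y [ 0.8 -1.1] with tilt deg [ 1.3 -0.7] [-1.3 -1.2] lowest along axis 3.1
scene 265 local off [6.7 2.3 3.6] rms 4.34 seat [586.3  40.3  37.6]
side 153 rim off x,y [-0.6 -2.7] with tilt deg [-1.  -2.6] [ 1.4 -0.2] lowest along axis 3.4
side 263 local off [-3.5  4.2  1.7] rms 4.59 seat [576.1  42.2  35.7]
```

View pics/p1.png

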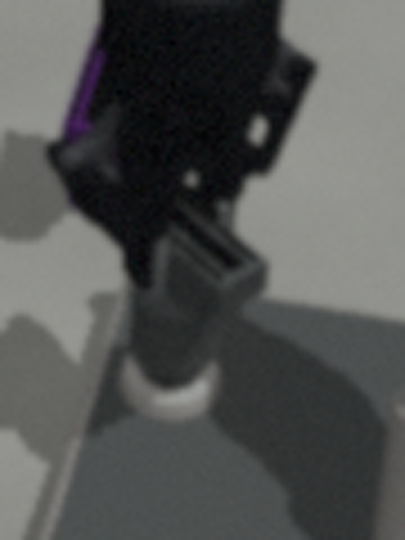

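The socket is over the spigot with no side load. I press down in small steps.

```bash
python3 -m inch '{"turn":[[0,0,0],[0,0,0],[0,0,0]],"dp":[[0,0,2],[0,0,4],[0,0,4]],"jaw":[1,1,1]}' 90 >/dev/null; python3 chk2.py; python3 -m inch '{"turn":[[0,0,0],[0,0,0],[0,0,0]],"dp":[[0,0,1],[0,0,2],[0,0,2]],"jaw":[1,1,1]}' 90 >/dev/null; python3 chk2.py;python3 -m inch '{"turn":[[0,0,0],[0,0,0],[0,0,0]],"dp":[[0,0,1],[0,0,2],[0,0,2]],"jaw":[1,1,1]}' 90 >/dev/null; python3 chk2.py
```

```text
t 14.8167 rim-stow [0.3 2.2 8.8] axis [-0.008 -0.002  1.   ] F [ 0.8 -0.4 -1.4] M [ 0.05 -0.15 -0.02] gap 27.0 tool x [ 0.781 -0.624  0.005]
t 15.0667 rim-stow [0.4 2.2 7.2] axis [-0.008 -0.002  1.   ] F [0.6 1.2 2. ] M [ 0.16 -0.07 -0.  ] gap 26.8 tool x [ 0.781 -0.624  0.005]
t 15.3167 rim-stow [0.4 2.2 5.4] axis [-0.008 -0.002  1.   ] F [0.5 0.7 5.3] M [0.14 0.13 0.05] gap 27.0 tool x [ 0.781 -0.624  0.006]
```

```bash
for i in 1; do python3 -m inch '{"turn":[[0,0,0],[0,0,0],[0,0,0]],"dp":[[0,0,1],[0,0,2],[0,0,2]],"jaw":[1,1,1]}' 90 >/dev/null; python3 chk2.py; python3 -m inch '{"turn":[[0,0,0],[0,0,0],[0,0,0]],"dp":[[0,0,1],[0,0,2],[0,0,2]],"jaw":[1,1,1]}' 90 >/dev/null; python3 chk2.py;python3 -m inch '{"turn":[[0,0,0],[0,0,0],[0,0,0]],"dp":[[0,0,0.5],[0,0,1.5],[0,0,1.5]],"jaw":[1,1,1]}' 90 >/dev/null; python3 chk2.py; done
```

```text
t 15.5667 rim-stow [0.5 2.2 3.9] axis [-0.009 -0.002  1.   ] F [-1.9  0.2  7.4] M [0.11 0.27 0.04] gap 27.1 tool x [ 0.781 -0.624  0.006]
t 15.8167 rim-stow [0.6 2.2 2.4] axis [-0.009 -0.002  1.   ] F [-2.3  1.3 10.5] M [ 0.07  0.44 -0.  ] gap 26.8 tool x [ 0.781 -0.624  0.006]
t 16.0667 rim-stow [0.6 2.2 1.4] axis [-0.009 -0.001  1.   ] F [-2.5  0.7 12.9] M [ 0.14  0.61 -0.01] gap 26.7 tool x [ 0.781 -0.624  0.006]
```

```bash
python3 -m inch '{"turn":[[0,0,0],[0,0,0],[0,0,0]],"dp":[[-0.3,0.2,0.7],[-0.5,0.4,1.4],[-0.5,0.4,1.4]],"jaw":[1,1,1]}' 90 >/dev/null; python3 chk2.py; python3 -m inch '{"turn":[[0,0,0],[0,0,0],[0,0,0]],"dp":[[0,0,0.7],[0,0,1.4],[0,0,1.4]],"jaw":[1,1,1]}' 90 >/dev/null; python3 chk2.py
```

```text
t 16.3167 rim-stow [0.6 2.2 0.5] axis [-0.011 -0.001  1.   ] F [-2.4  0.3 15.2] M [ 0.19  0.53 -0.04] gap 26.8 tool x [ 0.781 -0.624  0.007]
t 16.5667 rim-stow [ 0.7  2.3 -0. ] axis [-0.011 -0.001  1.   ] F [-4.1  1.1 19.3] M [ 0.19  0.87 -0.06] gap 26.9 tool x [ 0.781 -0.624  0.008]
```

```bash
python3 -m inch '{"turn":[[0,0,0],[0,0,0],[0,0,0]],"dp":[[-0.5,0.4,0.7],[-1,0.8,1.5],[-1,0.8,1.5]],"jaw":[1,1,1]}' 90 >/dev/null; python3 chk2.py; python3 chk2.py q >/dev/null; python3 -c "
from h import *
z=load('pics/q_scene.npz');crop(z,310,180,400,300,4.5,'q1');z=load('pics/q_side.npz');crop(z,260,190,340,290,5,'q2')"
```

```text
t 16.8167 rim-stow [ 0.7  2.3 -0.1] axis [-0.014 -0.001  1.   ] F [-4.4  0.9 25.7] M [0.22 0.96 0.01] gap 27.0 tool x [ 0.781 -0.624  0.01 ]
```

View pics/q1.png

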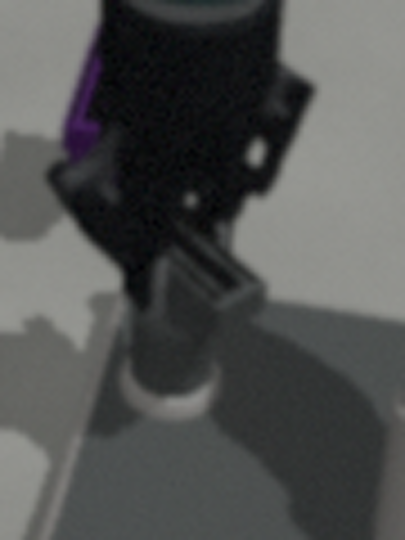

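View pics/q2.png

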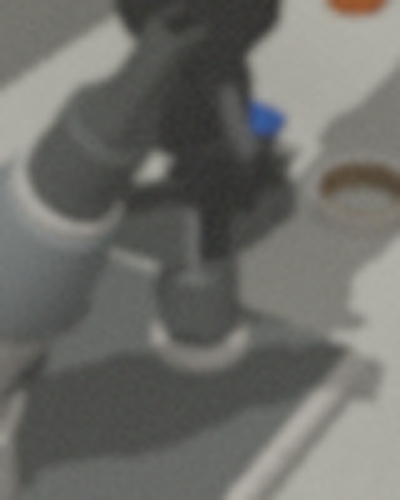

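Hard stop: 19 to 26 N with 0.1 mm of travel, and the rim is flush on the collar in both views. I ease off, open and rise.

```bash
python3 -m inch '{"turn":[[0,0,0],[0,0,0],[0,0,0]],"dp":[[0.8,-0.6,-1.2],[1.2,-0.9,-2],[1.2,-0.9,-2]],"jaw":[1,1,1]}' 80 >/dev/null;python3 chk2.py
python3 -m inch '{"turn":[[0,0,0],[0,0,0],[0,0,0],[0,0,0],[0,0,0]],"dp":[[0,0,0],[0,0,0],[0,0,0],[0,0,0],[0,0,0]],"jaw":[0,-0.3,-0.3,-0.3,-0.3]}' >/dev/null;python3 chk2.py
python3 -m inch '{"turn":[[0,0,0],[0,0,0],[0,0,0],[0,0,0],[0,0,0]],"dp":[[0,0,-20],[0,0,-55],[0,0,-95],[0,0,-135],[0,0,-175]],"jaw":[-0.3,-0.3,-0.3,-0.3,-0.3]}' >/dev/null
python3 -c "
from h import *
st();go([430,-120,300],Rdown(-39))"
```

```text
t 17.1667 rim-stow [ 0.7  2.2 -0.1] axis [-0.01  -0.002  1.   ] F [-3.4  0.5 17.3] M [ 0.16  0.75 -0.01] gap 27.1 tool x [ 0.781 -0.624  0.007]
t 17.5833 rim-stow [-0.5  2.1 -3.5] axis [-0.007 -0.001  1.   ] F [-0.3  0.4 -0.6] M [ 0.05 -0.02  0.02] gap 55.7 tool x [ 0.781 -0.624  0.004]
t 18.0 p [577.2  39.7 259. ] x [ 0.781 -0.624  0.004] z [ 0.007  0.001 -1.   ] F [ 0.8 -0.3 -1.5] M [ 0.06 -0.06 -0.02] gap 55.9 q [-3. 15. 83.  0. 81. 36.]
dp [-15.2 216.5 -42.2] turn [-0.05 -0.04  0.07] ang 0.6 rows 5.3
```

```bash
python3 -m inch '{"turn":[[0,0,0],[0,0,0],[0,0,0],[0,0,0],[0,0,0]],"dp":[[-4,30,-30],[-8,70,-42],[-10,110,-42],[-15,150,-42],[-15,190,-42]],"jaw":[-0.3,-0.3,-0.3,-0.3,-0.3]}' >/dev/null; python3 -m inch '{"turn":[[0,0,0],[0,0,0],[0,0,0],[0,0,0],[0,0,0]],"dp":[[0,10,0],[0,10,0],[0,10,0],[0,10,0],[0,10,0]],"jaw":[-0.3,-0.3,-0.3,-0.3,-0.3]}' >/dev/null
python3 - <<'E'
from h import *
z=save('scene','r');crop(z,290,130,460,340,2.8,'r1')
a=load('pics/a_scene.npz')
w=full(z);w0=full(a)
for n,(u0,v0,u1,v1) in dict(glue=(212,170,232,210),tape=(262,242,294,268),stap=(238,260,275,315)).items():
    print(n,[np.round(np.median(W[v0:v1,u0:u1].reshape(-1,3)[W[v0:v1,u0:u1].reshape(-1,3)[:,2]>6],0),1) for W in (w0,w)])
z=save('side','r');crop(z,200,180,350,335,3.8,'r2')
for t in 'ar':
    z=load(f'pics/{t}_side.npz');q=full(z).reshape(-1,3);m=np.all((q>[450,-60,21])&(q<[760,300,27]),1);print(t,'plate',[np.round(x,1) for x in cv2.minAreaRect(q[m][:,:2].astype(np.float32))])
E
```

```text
glue [array([ 444.4, -314.3,   60.9]), array([ 444.7, -314.1,   60.5])]
tape [array([ 586.8, -122.6,   14.1]), array([ 586.9, -122.7,   14.3])]
stap [array([ 698.9, -124.7,   37. ]), array([ 698. , -124.7,   37.1])]
a plate [array([596.1, 124.6]), array([251. , 185.5]), np.float64(89.4)]
r plate [array([596.3, 124.3]), array([249.6, 183.6]), np.float64(90.0)]
```

View pics/r1.png

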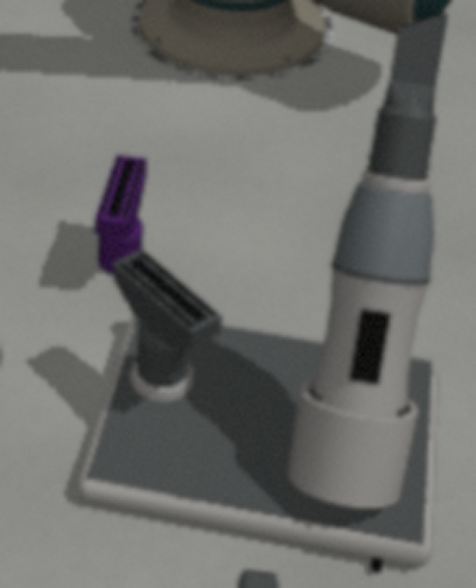

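View pics/r2.png

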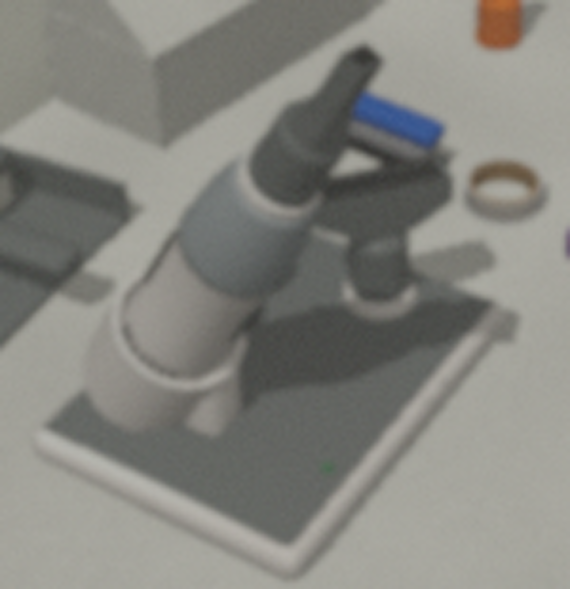

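Both nozzles sit flush on their collars: scene crop (160,380) and (400,180), side crop (380,290) and (290,190). The stand and the bystanders have not moved. One last height check, then I hand in.

Run:
```python
from h import *
for n in ['side','scene']:
    z=load(f'pics/r_{n}.npz');q=full(z).reshape(-1,3);m=(np.hypot(q[:,0]-580,q[:,1]-38)<48)&(q[:,2]>90)&(q[:,2]<140)&(q[:,1]<90)
    print(n,'sofa top z (expect 118; a-scene bias -3)',np.percentile(q[m,2],[50,90,97]).round(1),m.sum())
    A=np.array([-.5,0,.866]);d=(q-[546,183,223])@A; r=np.linalg.norm((q-[546,183,223])-np.outer(d,A),axis=1); m=(r<22)&(d>60)
    print('crevice tip along axis (expect 110)',np.percentile(d[m],[97,100]).round(1))
from cell import job_done
print(job_done())
```

```text
side sofa top z (expect 118; a-scene bias -3) [115.2 119.6 120.4] 561
crevice tip along axis (expect 110) [109.7 111.2]
scene sofa top z (expect 118; a-scene bias -3) [114.2 116.3 117. ] 713
crevice tip along axis (expect 110) [102.8 107.6]
the job is handed in; nothing more can be done
None
```

I pressed both nozzles home and handed the job in; the last clock reading was 18 s, and I finished around 19 s of the 61 s allowed. The grey crevice nozzle went on the slanting inlet first, then the grey sofa nozzle on the storage spigot. Each push ran along its spigot to the hard stop, reaching about 25–26 N with no further travel. I then eased off and let each nozzle go.

**Seating:** in the last pictures both rims are flush on their collars and both nozzles hold by themselves.
- **Crevice nozzle:** the side camera puts the tip 110–111 mm above the collar, against 110 expected. The scene camera reads 103–108 mm, partly because it reads about 3 mm low.
- **Sofa nozzle:** the top reads about 120 mm above the shelf from the side camera and about 117 mm from the scene camera, against 118 expected.

**Surroundings:** the stand moved less than 0.5 mm, and its 0.6° apparent turn is within what the fit can resolve. The tape, stapler and glue stick are within 1 mm of where they started.

**Less certain:** there was a small sideways load of 4–5 N at the end of both pushes. The tool leaned about 0.8° while pressing the sofa nozzle. In the final pictures I saw no gap at either rim.

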